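Lay out a power supply on its base plate

TASK

Lay out the power supply's parts on the scribed squares of the base plate, as seen from the robot (front is the side nearest the robot): the transformer in the square between the mains inlet and the terminal block, the heat sink in the square directly behind the inlet with the fan squarely on top of it, the big capacitor in the square directly in front of the transformer, and the small capacitor in the square to the left of the big one. Centre each part in its square, with the transformer, heat sink and fan square to the lines, and keep all five parts upright throughout.

Things in the scene. Friction and masses are not known exactly. Their poses are not given: they have to be found in the camera images.
- plate: Fixed aluminium base plate, 235 (x) by 255 (y) by 6 mm, on a red mat. Nine scribed 60 mm squares, 3 by 3: centres at x = -75 (front row, nearest the robot), 0, +75 mm (back) and y = +80 (left), 0, -80 mm (right) in its frame. Origin: centre of its underside, on the bench, under the middle square. x points away from the robot, y left, turned up to 0.25 rad from the robot's axes.
- inlet: Mains inlet, fixed in the left or right square of the plate's middle row: black block 36 (x) by 46 (y) by 30 mm high, an upright steel flange (54 mm wide, 34 mm high) on its front, its face 20 mm from the origin, a small grey fuse drawer on top (top at 33 mm). Origin: centre of the underside, 6 mm above the bench, on the square's centre. Axes parallel to the plate's.
- terminal: Screw terminal block, fixed on the plate in the other outer square of the middle row: dark grey, stepped, 30 mm (x) by 56 mm (y), 22 mm high, two rows of five brass screws. Origin: centre of the underside, 6 mm above the bench, on the square's centre. Axes parallel to the plate's.
- transformer: Loose transformer, 0.25 to 0.5 kg: dark steel core and foot, copper winding bulging out of its two long sides. 44 mm (x, over the winding) by 56 mm (y), 46 mm high; winding 34 mm long, 10 to 38 mm up: grip it across the 44 mm. Upright; origin: centre of the underside. Its x axis starts within 0.6 rad of the robot's x. Starts on the bench (z = 0) left or right of the plate.
- heatsink: Loose heat sink, plain aluminium, 50 by 50 mm, 28 mm high: 6 mm base with seven upright fins that run along x (outer fins flush with the base in y: grip it across y). 0.08 to 0.17 kg. Stands fins up; origin: centre of the underside. Its x axis starts within 0.6 rad of the robot's x. Starts on the bench (z = 0) left or right of the plate.
- fan: Loose cooling fan, square black frame 50 by 50 mm, 20 mm high, round grey hub and blades in the middle; 35 to 70 g. Lies flat, the open blade side up; origin: centre of the underside; z up through the hub; x and y along its sides. Its x axis starts within 0.6 rad of the robot's x. Starts on the bench (z = 0) left or right of the plate.
- big_cap: Loose big capacitor: upright black can with bare aluminium top, 36 mm diameter, 48 mm high, 50 to 100 g. Origin: centre of the underside, z up. Starts on the bench (z = 0) left or right of the plate.
- small_cap: Loose small capacitor: upright black can with bare aluminium top, 24 mm diameter, 30 mm high, 17 to 35 g. Origin: centre of the underside, z up. Starts on the bench (z = 0) left or right of the plate.
Not all that is in view belongs to the job. Leave any blue look-alike of the heatsink alone.

How it is judged:
By the outcome, as a careful person would: the job done as asked, in the order asked, and still so for the second after the job is handed in, with the robot touching nothing.
It also fails if it takes over 120 s, if anything falls off the work surface, if the arm or the gripper's body presses on something with over 40 N, if the wrist force passes 120 N, or if a joint passes its speed limit or range.

ROBOT

A 6-joint arm with a two-finger parallel gripper is mounted at the origin on the work surface. World frame = base frame: x ahead of the robot, y to its left, z up, the work surface at z = 0. Lengths are in mm, angles in rad, forces in N, time in s.
With the tool pointing down it reaches from about 325 to 775 mm from the base axis. Payload 5.5 kg.
Tool frame: the origin (TCP) lies at the very end of the fingers, on their centre line; the grasp point (between the pads) lies 19 mm behind it; z points along the fingers, y is the line along which they close (so a half turn about z gives the same grasp; the last joint's range is limited). The gripper opens to 85 mm and grips with 20 to 120 N. Pads are 22 mm wide; open, the fingers measure 114 mm over their backs; the gripper's body (76 mm by 85 mm) begins 54 mm behind the grasp point. The pads swing forward as they close: fully open they stand 13 mm farther back than shut.
Start: joints at [-0.057, 0.091, 1.231, -0, 1.82, -0.057], TCP at [600.014, -0.003, 231.275] pointing down, gripper open.
Joint ranges: [-2.87, 2.87], [-0.86, 2.18], [0.17, 2.46], [-1.51, 4.65], [0.06, 2.69], [-2.65, 2.65]. Speed limits (rad/s): [2.57, 2.57, 3.01, 3.14, 3.14, 3.14].

INTERFACE

Orientations are given as a rotation vector (axis times angle).
In Python, from plant import sense, read_camera, camera_params, finish_job gives the robot as it stands.
- The arm moves only by the tool play_rows, never from a script. Its argument "plan" is a list of rows, each an object of numbers: "x", "y", "z": the shift along the tool's x, y, z in m; "wx", "wy", "wz": the turn, a rotation vector about the tool's x, y, z in rad; "hand": the finger opening in m, from 0 to 0.0854. In form: [{"x": .., "y": .., "z": .., "wx": .., "wy": .., "wz": .., "hand": ..}, ...]. A call has 1 to 10 rows; each row shifts and turns the commanded pose from where the row before left it, along the tool's axes as they then stand; what a row does not reach is not made up. A row lasts 1/12 s, in which the tool goes at most 41.7 mm and 7.16 degrees, less where a joint would pass 70% of its speed; a pose out of reach is approached as far as the arm can. A call is refused whole if a number of a shift passes 0.0417 or a number of a turn 0.125, either way. A call with a gripper value outside its range is refused whole. The fingers move at their own pace and stop on an object; "squeeze" is the grip in N (left out, the last holds). Time passes only in rows, so rows that do not move let the fingers close. It gives the time, the measured TCP pose, the force, the opening and the grip force at its end, in the units of the state.
- sense(): the state, without advancing time (a new reading comes with each control period).
- read_camera(name): name is "scene" or "side" or "wrist"; returns the picture (384x512x3 uint8, blue, green, red); there is no depth.
- camera_params(name): a dict with "K" (3x3 intrinsics, pixels), "R" (3x3) and "t" (3): a world point X has camera coordinates R X + t. Camera axes: x right, y down, z forward; pixel columns grow to the right and rows downward; lengths in mm; the calibration is good to about 2 mm. A picture is of the moment at which its call begins: read the wrist's pose just before it. camera_params takes no time and is no camera call; for the wrist camera it gives the pose at the moment of the call.
- finish_job(): hands the job in; it is judged then, once.
The state is a dict: "t": time; "joint_pos": joint angles; "joint_velocities": joint speeds; "tau": joint torques, N m; "tcp_pos": TCP position; "tcp_rot": TCP orientation; "contact_force": force on the tool from outside, world axes, zero at the start; "moment": the same for the moment, N m; "opening": finger opening in mm; "finger_force": force on a finger pad.
Only numpy, scipy, OpenCV 4.12 (cv2) and the standard library are available. Lean on these libraries where they do the work, as an engineer would, in place of code of your own. Each camera call takes 0.05 s, during which the arm holds its last target. There are 200 camera calls.

## Working session

There is one attempt and no reset: what is moved stays moved. The work goes in short steps, Python scripts to look and compute and a tool call to move; the robot and the scene stay as the last step left them, time stands still between calls to the robot, and variables do not carry over. Pictures are saved under pics/ and viewed, at most 14 in all, crops included, and the job is handed in when it is done.

Besides the shell and the picture viewer there is one more tool, called after "Call:" as name([rows], argument=value, ...), one row to a line, values as JSON. play_rows: Moves the arm, as the interface text tells. Its arguments: {"type":"object","properties":{"plan":{"type":"array"},"squeeze":{"type":"number"}},"required":["plan"]}

```bash
mkdir -p pics && ls
python3 - <<'E'
from plant import *
import cv2, numpy as np
s=sense();print({k:np.round(v,3).tolist() for k,v in s.items()})
for n in ["scene","side"]:
    im=read_camera(n);cv2.imwrite(f"pics/{n}0.png",im)
    p=camera_params(n);print(n,np.round(p["K"],1).tolist(),np.round(-np.array(p["R"]).T@p["t"]).tolist())
p=camera_params("wrist");print(np.round(p["K"],1).tolist(),np.round(p["R"],3).tolist(),np.round(-np.array(p["R"]).T@p["t"]).tolist())
cv2.imwrite("pics/wrist0.png",read_camera("wrist"))
E
```

```text
pics
{'t': 0.0, 'joint_pos': [-0.057, 0.092, 1.232, -0.0, 1.82, -0.057], 'joint_velocities': [-0.001, -0.001, 0.001, 0.001, -0.001, 0.0], 'tau': [0.002, -45.874, -41.802, 0.0, 0.012, -0.0], 'tcp_pos': [599.716, 0.003, 230.154], 'tcp_rot': [-2.22, -2.22, 0.002], 'contact_force': [-0.014, -0.649, 0.93], 'moment': [0.038, -0.003, 0.025], 'finger_force': 0.0, 'opening': 85.222}
scene [[417.5, 0.0, 256.5], [0.0, 417.5, 191.4], [0.0, 0.0, 1.0]] [975.0, 535.0, 670.0]
side [[461.4, 0.0, 259.5], [0.0, 461.4, 191.4], [0.0, 0.0, 1.0]] [-172.0, 538.0, 877.0]
[[270.6, 0.0, 254.9], [0.0, 270.6, 187.1], [0.0, 0.0, 1.0]] [[1.0, 0.0, -0.003], [0.001, -0.953, 0.303], [-0.003, -0.303, -0.953]] [601.0, 78.0, 373.0]
```

View images.

View pics/scene0.png

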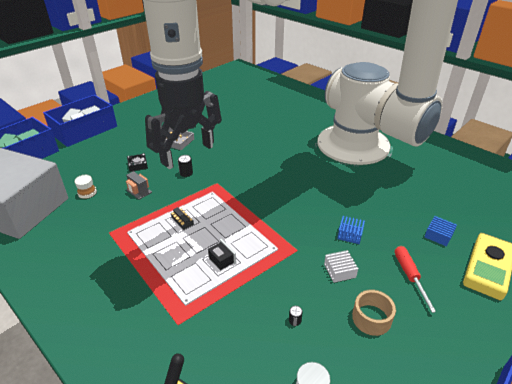

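View pics/side0.png

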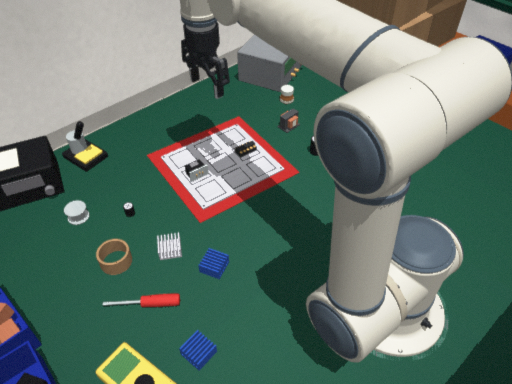

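View pics/wrist0.png

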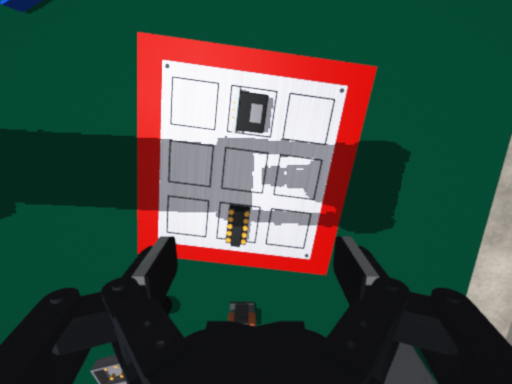

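```bash
cat > h.py <<'E'
import cv2, numpy as np
from plant import *
from scipy.spatial.transform import Rotation as Ro
def cam(n):
    p=camera_params(n);return np.array(p["K"]),np.array(p["R"]),np.array(p["t"]).ravel()
def ray(c,uv):
    K,R,t=c;d=R.T@np.linalg.solve(K,[uv[0],uv[1],1]);return -R.T@t,d
def onz(c,uv,z):
    o,d=ray(c,uv);return o+d*(z-o[2])/d[2]
def tri(obs):
    A=np.zeros((3,3));b=np.zeros(3)
    for c,uv in obs:
        o,d=ray(c,uv);d=d/np.linalg.norm(d);P=np.eye(3)-np.outer(d,d);A+=P;b+=P@o
    X=np.linalg.solve(A,b)
    res=[np.linalg.norm(np.cross(X-ray(c,uv)[0],ray(c,uv)[1]/np.linalg.norm(ray(c,uv)[1]))) for c,uv in obs]
    return X,np.round(res,1)
def proj(c,X):
    K,R,t=c;q=K@(R@np.asarray(X,float)+t);return q[:2]/q[2]
def rect(im,c,z,x0,x1,y0,y1,s):
    # rectified picture of plane z, s px/mm: column=(x-x0)*s, row=(y1-y)*s
    g=np.float32([[x0,y1],[x1,y1],[x1,y0],[x0,y0]])
    src=np.float32([proj(c,[a,b,z]) for a,b in g])
    dst=np.float32([[(a-x0)*s,(y1-b)*s] for a,b in g])
    return cv2.warpPerspective(im,cv2.getPerspectiveTransform(src,dst),(int((x1-x0)*s),int((y1-y0)*s)),flags=cv2.INTER_CUBIC)
def snap(n,name):
    c=cam(n);im=read_camera(n);cv2.imwrite(f"pics/{name}.png",im)
    np.savez(f"pics/{name}.npz",K=c[0],R=c[1],t=c[2]);return im,c
def load(name):
    z=np.load(f"pics/{name}.npz");return cv2.imread(f"pics/{name}.png"),(z["K"],z["R"],z["t"])
E
python3 - <<'E'
from h import *
for n in ["scene","side","wrist"]:
    c=cam(n);np.savez(f"pics/{n}0.npz",K=c[0],R=c[1],t=c[2])
    im=cv2.imread(f"pics/{n}0.png")
    x0,x1,y0,y1,s=400,800,-200,300,2
    r=rect(im,c,6,x0,x1,y0,y1,s).astype(int)
    m=((r[...,2]>90)&(r[...,1]<0.35*r[...,2])).astype(np.uint8)*255
    m=cv2.morphologyEx(m,cv2.MORPH_CLOSE,np.ones((7,7)))
    cs,h=cv2.findContours(m,cv2.RETR_CCOMP,cv2.CHAIN_APPROX_NONE)
    hol=[a for a,b in zip(cs,h[0]) if b[3]>=0]
    a=max(hol,key=cv2.contourArea);(u,v),wh,an=cv2.minAreaRect(a)
    print(n,"centre",x0+u/s,y1-v/s,np.array(wh)/s,an)
S,D=load("scene0")[1],load("side0")[1]
# (scene px, side px)
for k,a,b in [("transf top",(137,176),(289,117)),("heatsink",(341,261),(169,240)),("smallcap top",(296,311),(128,206)),("blue1",(351,226),(214,259))]:
    print(k,*tri([(S,a),(D,b)]))
for k,a,z in [("fan",(137,159),20),("bigcap",(185,159),48),("jar",(85,180),30)]: print(k,onz(S,a,z))
im=cv2.imread("pics/scene0.png")
A=cv2.resize(im[125:225,60:220],None,fx=5,fy=5,interpolation=cv2.INTER_CUBIC)[:,:800]
cv2.imwrite("pics/cropA.png",A)
E
```

```text
scene centre 583.2114562988281 -14.430816650390625 [241.57542419 265.98678589] 7.506319522857666
side centre 583.7790679931641 -15.83648681640625 [248.11062622 262.86956787] 7.450248718261719Traceback (most recent call last):
  File "<stdin>", line 11, in <module>
ValueError: max() iterable argument is empty
```

```bash
cat >> h.py <<'E'
from scipy.optimize import minimize
def plate_fit(im,c,p0,half=30):
    # p=(x,y,yaw): maximise the dark-line response under the scribed squares
    g=cv2.cvtColor(im,cv2.COLOR_BGR2GRAY);x0,x1,y0,y1,s=400,780,-210,190,3
    r=rect(g,c,6,x0,x1,y0,y1,s);b=cv2.morphologyEx(r,cv2.MORPH_BLACKHAT,np.ones((15,15),np.uint8)).astype(np.float32)
    b=cv2.GaussianBlur(np.minimum(b,60),(0,0),3)
    q=np.linspace(-half,half,61);e=np.full(61,float(half))
    sq=np.concatenate([np.c_[q,e],np.c_[q,-e],np.c_[e,q],np.c_[-e,q]])
    P=np.concatenate([sq+[a,d] for a in(-75,0,75) for d in(80,0,-80) if not(a==0 and d!=0)])
    def f(p):
        C,S=np.cos(p[2]),np.sin(p[2]);X=p[0]+C*P[:,0]-S*P[:,1];Y=p[1]+S*P[:,0]+C*P[:,1]
        return -cv2.remap(b,((X-x0)*s).astype(np.float32)[None],((y1-Y)*s).astype(np.float32)[None],cv2.INTER_LINEAR).mean()
    best=min((minimize(f,[p0[0]+i,p0[1]+j,p0[2]+k],method="Nelder-Mead",options=dict(xatol=.02,fatol=.001,initial_simplex=np.array([p0[0]+i,p0[1]+j,p0[2]+k])+np.array([[0,0,0],[3,0,0],[0,3,0],[0,0,.03]]))) for i in(-4,0,4) for j in(-4,0,4) for k in(-.03,.03)),key=lambda o:o.fun)
    return best.x,-best.fun
E
python3 - <<'E'
from h import *
for n in ["scene","side","wrist"]:
    im,c=load(n+"0") if n!="wrist" else (cv2.imread("pics/wrist0.png"),cam("wrist"))
    np.savez(f"pics/{n}0.npz",K=c[0],R=c[1],t=c[2])
    for sg in (-.13,.13): print(n,*[np.round(v,3) for v in plate_fit(im,c,(583,-15,sg))])
S,D=load("scene0")[1],load("side0")[1]
for k,a,b in [("transf top",(137,176),(289,117)),("heatsink",(341,261),(169,240)),("smallcap top",(296,311),(128,206)),("blue1",(351,226),(214,259))]:
    print(k,*tri([(S,a),(D,b)]))
for k,a,z in [("fan",(137,159),20),("bigcap",(185,159),48),("jar",(85,180),30)]: print(k,onz(S,a,z))
im=cv2.imread("pics/scene0.png")
A=cv2.resize(im[125:205,60:220],None,fx=5,fy=5,interpolation=cv2.INTER_CUBIC)
cv2.imwrite("pics/cropA.png",A)
E
```

```text
scene [ 5.82862e+02 -1.47420e+01 -1.31000e-01] 35.358
scene [ 5.83167e+02 -1.55040e+01  1.15000e-01] 9.375
side [ 5.84672e+02 -1.61250e+01 -1.31000e-01] 20.467
side [ 5.84906e+02 -1.89580e+01  8.00000e-02] 5.203
wrist [ 5.84153e+02 -1.49980e+01 -1.30000e-01] 35.849
wrist [ 5.84149e+02 -1.50040e+01 -1.30000e-01] 35.844
transf top [ 571.27486162 -266.82134395   42.47819859] [4.1 4.1]
heatsink [439.25271189 256.84602861  31.73868136] [2.4 2.4]
smallcap top [594.67315204 268.66211456  29.77263762] [0.9 0.9]
blue1 [332.31140652 210.87363799  26.23777854] [1.8 1.8]
fan [ 510.48039165 -370.20546867   20.        ]
bigcap [ 442.09840615 -239.69372767   48.        ]
jar [ 663.54617087 -370.09850224   30.        ]
```

View pics/cropA.png

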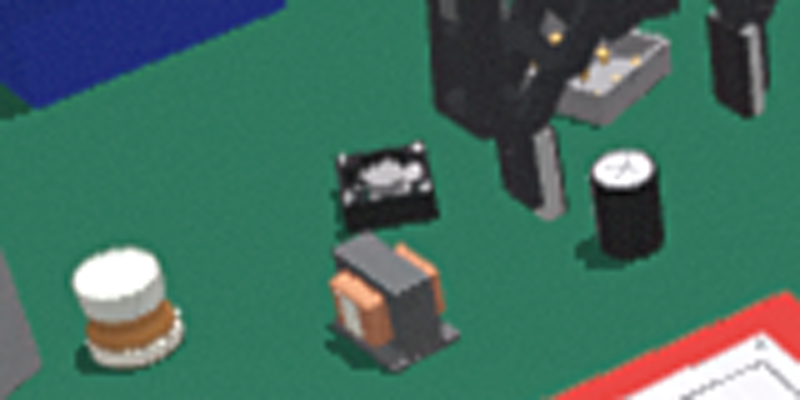

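Call:
play_rows([
  {"x": -0.03,"y": -0.009},
  {"x": -0.03,"y": -0.009},
  {"x": -0.03,"y": -0.009},
  {"x": -0.03,"y": -0.009},
  {"x": -0.03,"y": -0.009},
  {"x": -0.03,"y": -0.009},
  {"x": -0.03,"y": -0.009},
  {"x": -0.03,"y": -0.009},
  {},
  {},
])

```text
invalid input
```

```bash
python3 -c "
from h import *
im,c=snap('wrist','w1');print(sense()['tcp_pos'],sense()['tcp_rot'])"
```

```text
[5.99807105e+02 7.13089764e-03 2.30547675e+02] [-2.22079509e+00 -2.22072995e+00  1.39086190e-03]
```

Call:
play_rows([
  {"y": 0.03},
  {"y": 0.03},
  {"y": 0.03},
  {},
  {},
])

```text
invalid input
```

```bash
python3 -c "
from h import *
im,c=snap('wrist','w2');print(sense()['tcp_pos'],sense()['tcp_rot'])
a=cv2.imread('pics/w1.png');cv2.imwrite('pics/w12.png',np.vstack([cv2.resize(a[:290],None,fx=1.0,fy=1.0),im[:290]]))"
```

```text
[ 5.99893352e+02 -7.59756800e-03  2.30722732e+02] [-2.22098536e+00 -2.22091979e+00  9.56200594e-04]
```

View pics/w12.png

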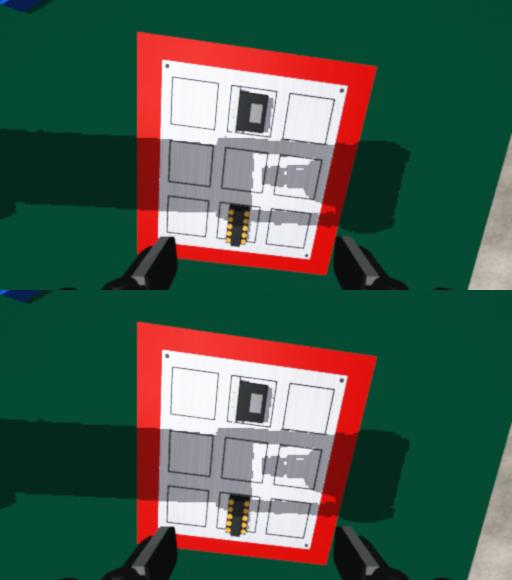

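The moves were refused (the picture shows the unchanged start view), so every row probably needs all its keys.

Call:
play_rows([
  {"x": -0.03,"y": -0.009,"z": 0,"wx": 0,"wy": 0,"wz": 0,"hand": 0.085},
  {"x": -0.03,"y": -0.009,"z": 0,"wx": 0,"wy": 0,"wz": 0,"hand": 0.085},
  {"x": -0.03,"y": -0.009,"z": 0,"wx": 0,"wy": 0,"wz": 0,"hand": 0.085},
  {"x": -0.03,"y": -0.009,"z": 0,"wx": 0,"wy": 0,"wz": 0,"hand": 0.085},
  {"x": -0.03,"y": -0.009,"z": 0,"wx": 0,"wy": 0,"wz": 0,"hand": 0.085},
  {"x": -0.03,"y": -0.009,"z": 0,"wx": 0,"wy": 0,"wz": 0,"hand": 0.085},
  {"x": -0.03,"y": -0.009,"z": 0,"wx": 0,"wy": 0,"wz": 0,"hand": 0.085},
  {"x": -0.03,"y": -0.009,"z": 0,"wx": 0,"wy": 0,"wz": 0,"hand": 0.085},
  {"x": 0,"y": 0,"z": 0,"wx": 0,"wy": 0,"wz": 0,"hand": 0.085},
  {"x": 0,"y": 0,"z": 0,"wx": 0,"wy": 0,"wz": 0,"hand": 0.085},
])

```text
t: 1.08
tcp_pos: [527.4, -241.3, 231.0]
tcp_rot: [-2.224, -2.218, 0.0]
contact_force: [0.3, -0.3, 0.3]
opening: 85.1
finger_force: 0.0
```

```bash
python3 -c "
from h import *
snap('wrist','w1');print(sense()['tcp_pos'],sense()['tcp_rot'])"
```

```text
[ 527.87008901 -240.16735859  231.0803919 ] [-2.22244263e+00 -2.21958909e+00 -6.07124629e-04]
```

Call:
play_rows([
  {"x": 0,"y": 0.03,"z": 0,"wx": 0,"wy": 0,"wz": 0,"hand": 0.085},
  {"x": 0,"y": 0.03,"z": 0,"wx": 0,"wy": 0,"wz": 0,"hand": 0.085},
  {"x": 0,"y": 0.03,"z": 0,"wx": 0,"wy": 0,"wz": 0,"hand": 0.085},
  {"x": 0,"y": 0,"z": 0,"wx": 0,"wy": 0,"wz": 0,"hand": 0.085},
  {"x": 0,"y": 0,"z": 0,"wx": 0,"wy": 0,"wz": 0,"hand": 0.085},
])

```text
t: 1.55
tcp_pos: [619.3, -237.9, 228.8]
tcp_rot: [-2.215, -2.222, 0.002]
contact_force: [0.0, -0.4, -1.0]
opening: 85.1
finger_force: 0.0
```

```bash
python3 -c "
from h import *
im,c=snap('wrist','w2');print(sense()['tcp_pos'],sense()['tcp_rot'])
a=cv2.imread('pics/w1.png');cv2.imwrite('pics/w12.png',np.vstack([a[90:390],im[90:390]]))"
```

```text
[ 618.55967402 -238.39574212  230.25749224] [-2.21752383e+00 -2.22266317e+00  9.35415655e-04]
```

View pics/w12.png

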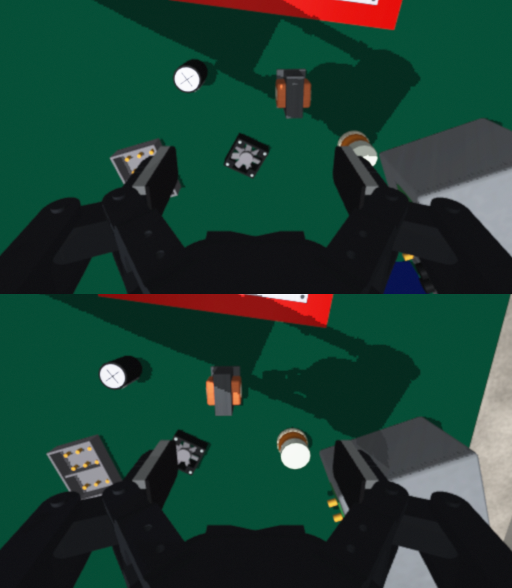

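Run:
```python
from h import *
o=[]
for n in ("w1","w2"):
    im,c=load(n)
    o.append(np.hstack([rect(im,c,z,x-33,x+33,y-37,y+37,4) for x,y,z in((569,-270,46),(510,-370,20),(442,-240,48))]))
cv2.imwrite("pics/m1.png",np.vstack(o))
```

```text
(no output)
```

View pics/m1.png

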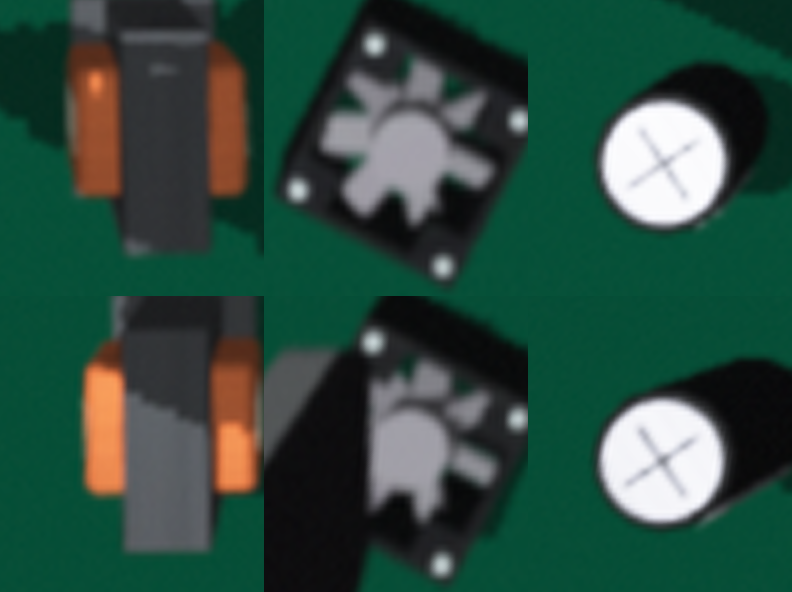

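Both wrist views agree, so the heights are confirmed. Positions:

| Part | Pixel in `w1` | Position (mm) | Yaw (rad) |
|---|---|---|---|
| Transformer | (293,182) | (577.7, -268.8) | about 0.01 |
| Fan | (246,245) | (513, -372) | -0.483 |
| Big cap | (188,169) | (442.8, -244) | – |

The white-capped jar and the connector box are distractors. I go to the transformer first.

Call:
play_rows([
  {"x": -0.0145,"y": -0.02,"z": 0,"wx": 0,"wy": 0,"wz": -0.01,"hand": 0.085},
  {"x": -0.0145,"y": -0.02,"z": 0.02,"wx": 0,"wy": 0,"wz": 0,"hand": 0.085},
  {"x": 0,"y": 0,"z": 0.035,"wx": 0,"wy": 0,"wz": 0,"hand": 0.085},
  {"x": 0,"y": 0,"z": 0.035,"wx": 0,"wy": 0,"wz": 0,"hand": 0.085},
  {"x": 0,"y": 0,"z": 0.035,"wx": 0,"wy": 0,"wz": 0,"hand": 0.085},
  {"x": 0,"y": 0,"z": 0.035,"wx": 0,"wy": 0,"wz": 0,"hand": 0.085},
  {"x": 0,"y": 0,"z": 0.035,"wx": 0,"wy": 0,"wz": 0,"hand": 0.085},
  {"x": 0,"y": 0,"z": 0.015,"wx": 0,"wy": 0,"wz": 0,"hand": 0.085},
  {"x": 0,"y": 0,"z": 0.01,"wx": 0,"wy": 0,"wz": 0,"hand": 0.085},
  {"x": 0,"y": 0,"z": 0,"wx": 0,"wy": 0,"wz": 0,"hand": 0.085},
], squeeze=60)

```text
t: 2.43
tcp_pos: [576.7, -268.2, 9.7]
tcp_rot: [-2.208, -2.231, 0.001]
contact_force: [-0.2, 0.1, 0.3]
opening: 85.1
finger_force: 0.0
```

Call:
play_rows([
  {"x": 0,"y": 0,"z": 0.003,"wx": 0,"wy": 0,"wz": 0,"hand": 0.085},
  {"x": 0,"y": 0,"z": 0,"wx": 0,"wy": 0,"wz": 0,"hand": 0.085},
  {"x": 0,"y": 0,"z": 0,"wx": 0,"wy": 0,"wz": 0,"hand": 0.036},
  {"x": 0,"y": 0,"z": 0,"wx": 0,"wy": 0,"wz": 0,"hand": 0.036},
  {"x": 0,"y": 0,"z": 0,"wx": 0,"wy": 0,"wz": 0,"hand": 0.036},
  {"x": 0,"y": 0,"z": 0,"wx": 0,"wy": 0,"wz": 0,"hand": 0.036},
  {"x": 0,"y": 0,"z": 0,"wx": 0,"wy": 0,"wz": 0,"hand": 0.036},
  {"x": 0,"y": 0,"z": 0,"wx": 0,"wy": 0,"wz": 0,"hand": 0.036},
])

```text
t: 3.1
tcp_pos: [578.7, -269.6, 9.5]
tcp_rot: [2.209, 2.231, 0.001]
contact_force: [-0.8, -0.2, 5.6]
opening: 42.9
finger_force: 63.8
```

Call:
play_rows([
  {"x": 0,"y": 0,"z": -0.03,"wx": 0,"wy": 0,"wz": 0,"hand": 0.036},
  {"x": 0,"y": 0,"z": -0.03,"wx": 0,"wy": 0,"wz": 0,"hand": 0.036},
  {"x": 0.02,"y": 0.001,"z": 0,"wx": 0,"wy": 0,"wz": 0,"hand": 0.036},
  {"x": 0.032,"y": 0.001,"z": 0,"wx": 0,"wy": 0,"wz": 0,"hand": 0.036},
  {"x": 0.036,"y": 0.0015,"z": 0,"wx": 0,"wy": 0,"wz": 0,"hand": 0.036},
  {"x": 0.036,"y": 0.001,"z": 0,"wx": 0,"wy": 0,"wz": 0,"hand": 0.036},
  {"x": 0.036,"y": 0.0011,"z": 0,"wx": 0,"wy": 0,"wz": 0,"hand": 0.036},
  {"x": 0.036,"y": 0.001,"z": 0,"wx": 0,"wy": 0,"wz": 0,"hand": 0.036},
  {"x": 0.034,"y": 0.001,"z": 0,"wx": 0,"wy": 0,"wz": 0,"hand": 0.036},
  {"x": 0.024,"y": 0.001,"z": 0,"wx": 0,"wy": 0,"wz": 0.07,"hand": 0.036},
])

```text
t: 3.93
tcp_pos: [583.0, -11.9, 66.6]
tcp_rot: [-2.283, -2.154, 0.002]
contact_force: [0.6, -0.1, -4.4]
opening: 43.2
finger_force: 63.0
```

Call:
play_rows([
  {"x": 0,"y": 0,"z": 0,"wx": 0,"wy": 0,"wz": 0.07,"hand": 0.036},
  {"x": 0,"y": 0,"z": 0,"wx": 0,"wy": 0,"wz": 0,"hand": 0.036},
  {"x": 0,"y": 0,"z": 0.02,"wx": 0,"wy": 0,"wz": 0,"hand": 0.036},
  {"x": 0,"y": 0,"z": 0.02,"wx": 0,"wy": 0,"wz": 0,"hand": 0.036},
  {"x": 0,"y": 0,"z": 0,"wx": 0,"wy": 0,"wz": 0,"hand": 0.036},
  {"x": 0,"y": 0,"z": 0,"wx": 0,"wy": 0,"wz": 0,"hand": 0.036},
])

```text
t: 4.43
tcp_pos: [582.5, -15.8, 26.0]
tcp_rot: [-2.358, -2.071, 0.006]
contact_force: [0.6, -0.8, -3.4]
opening: 43.0
finger_force: 62.8
```

Call:
play_rows([
  {"x": 0,"y": 0,"z": 0.009,"wx": 0,"wy": 0,"wz": 0,"hand": 0.036},
  {"x": 0,"y": 0,"z": 0.003,"wx": 0,"wy": 0,"wz": 0,"hand": 0.036},
  {"x": 0,"y": 0,"z": 0.0015,"wx": 0,"wy": 0,"wz": 0,"hand": 0.036},
  {"x": 0,"y": 0,"z": 0,"wx": 0,"wy": 0,"wz": 0,"hand": 0.036},
  {"x": 0,"y": 0,"z": 0,"wx": 0,"wy": 0,"wz": 0,"hand": 0.036},
  {"x": 0,"y": 0,"z": 0,"wx": 0,"wy": 0,"wz": 0,"hand": 0.036},
])

```text
t: 4.93
tcp_pos: [584.6, -15.4, 15.5]
tcp_rot: [2.36, 2.072, 0.001]
contact_force: [0.2, -0.9, -1.4]
opening: 42.8
finger_force: 63.2
```

Call:
play_rows([
  {"x": 0,"y": 0,"z": 0.0007,"wx": 0,"wy": 0,"wz": 0,"hand": 0.036},
  {"x": 0,"y": 0,"z": 0,"wx": 0,"wy": 0,"wz": 0,"hand": 0.036},
  {"x": 0,"y": 0,"z": 0,"wx": 0,"wy": 0,"wz": 0,"hand": 0.07},
  {"x": 0,"y": 0,"z": 0,"wx": 0,"wy": 0,"wz": 0,"hand": 0.07},
  {"x": 0,"y": 0,"z": 0,"wx": 0,"wy": 0,"wz": 0,"hand": 0.07},
  {"x": 0,"y": 0,"z": 0,"wx": 0,"wy": 0,"wz": 0,"hand": 0.07},
])

```text
t: 5.43
tcp_pos: [584.3, -15.0, 14.0]
tcp_rot: [2.361, 2.073, 0.001]
contact_force: [-0.3, 0.6, 0.1]
opening: 70.1
finger_force: 0.0
```

Call:
play_rows([
  {"x": 0,"y": 0,"z": -0.02,"wx": 0,"wy": 0,"wz": 0,"hand": 0.07},
  {"x": 0,"y": 0,"z": -0.035,"wx": 0,"wy": 0,"wz": 0,"hand": 0.07},
  {"x": 0,"y": 0,"z": -0.04,"wx": 0,"wy": 0,"wz": 0,"hand": 0.07},
  {"x": 0,"y": 0,"z": -0.04,"wx": 0,"wy": 0,"wz": 0,"hand": 0.07},
  {"x": 0,"y": 0,"z": -0.04,"wx": 0,"wy": 0,"wz": 0,"hand": 0.07},
  {"x": 0,"y": 0,"z": -0.04,"wx": 0,"wy": 0,"wz": 0,"hand": 0.07},
  {"x": 0,"y": 0,"z": 0,"wx": 0,"wy": 0,"wz": 0,"hand": 0.085},
  {"x": 0,"y": 0,"z": 0,"wx": 0,"wy": 0,"wz": 0,"hand": 0.085},
])

```text
t: 6.1
tcp_pos: [585.6, -15.1, 233.1]
tcp_rot: [2.357, 2.069, 0.008]
contact_force: [-0.4, 0.1, -1.3]
opening: 84.8
finger_force: 0.0
```

```bash
python3 -c "
from h import *
im,c=snap('wrist','w3');print(sense()['tcp_pos'],sense()['tcp_rot']);print(plate_fit(im,c,(584,-15,-.13)))"
```

```text
[584.70538094 -15.09549645 229.96895904] [2.35979662 2.0714834  0.00261331]
(array([ 5.83778918e+02, -1.48345157e+01, -1.29731628e-01]), np.float64(34.50798034667969))
```

Call:
play_rows([
  {"x": 0.0,"y": 0,"z": 0,"wx": 0,"wy": 0,"wz": -0.065,"hand": 0.085},
  {"x": 0.03,"y": -0.007,"z": 0,"wx": 0,"wy": 0,"wz": -0.065,"hand": 0.085},
  {"x": 0.035,"y": -0.01,"z": 0,"wx": 0,"wy": 0,"wz": 0,"hand": 0.085},
  {"x": 0.035,"y": -0.01,"z": 0,"wx": 0,"wy": 0,"wz": 0,"hand": 0.085},
  {"x": 0.035,"y": -0.01,"z": 0,"wx": 0,"wy": 0,"wz": 0,"hand": 0.085},
  {"x": 0.035,"y": -0.01,"z": 0,"wx": 0,"wy": 0,"wz": 0,"hand": 0.085},
  {"x": 0.035,"y": -0.01,"z": 0,"wx": 0,"wy": 0,"wz": 0,"hand": 0.085},
  {"x": 0.03,"y": -0.007,"z": 0,"wx": 0,"wy": 0,"wz": 0,"hand": 0.085},
  {"x": 0,"y": 0,"z": 0,"wx": 0,"wy": 0,"wz": 0,"hand": 0.085},
  {"x": 0,"y": 0,"z": 0,"wx": 0,"wy": 0,"wz": 0,"hand": 0.085},
])

```text
t: 6.98
tcp_pos: [521.0, 221.5, 226.3]
tcp_rot: [-2.217, -2.224, 0.006]
contact_force: [-0.1, -0.7, -0.1]
opening: 85.5
finger_force: 0.0
```

```bash
python3 -c "
from h import *
im,c=snap('wrist','w4');print(sense()['tcp_pos'],sense()['tcp_rot'])"
```

```text
[521.54682379 220.26968922 226.76491776] [-2.21918572 -2.22213652  0.00549825]
```

Call:
play_rows([
  {"x": 0,"y": -0.03,"z": 0,"wx": 0,"wy": 0,"wz": 0,"hand": 0.085},
  {"x": 0,"y": -0.03,"z": 0,"wx": 0,"wy": 0,"wz": 0,"hand": 0.085},
  {"x": 0,"y": 0,"z": 0,"wx": 0,"wy": 0,"wz": 0,"hand": 0.085},
  {"x": 0,"y": 0,"z": 0,"wx": 0,"wy": 0,"wz": 0,"hand": 0.085},
])

```text
t: 7.37
tcp_pos: [461.9, 219.0, 228.6]
tcp_rot: [2.223, 2.22, -0.001]
contact_force: [0.7, -1.0, 0.2]
opening: 84.9
finger_force: 0.0
```

Run:
```python
from h import *
im,c=snap('wrist','w5');print(sense()['tcp_pos'],sense()['tcp_rot'])
top=[]
L={n:load(n) for n in("w3","w4","w5")}
pl=L["w3"]; x,y=584,-15
a=rect(*pl,52,x-33,x+33,y-37,y+37,4); b=rect(*pl,6,x-33,x+33,y-37,y+37,4)
o=[a,b]
for n in("w4","w5"):
    o+=[rect(*L[n],z,x-33,x+33,y-37,y+37,4) for x,y,z in((439,257,28),(595,268,30))]
cv2.imwrite("pics/m2.png",np.vstack([np.hstack([o[0],o[2],o[3]]),np.hstack([o[1],o[4],o[5]])]))
```

```text
[462.58071489 219.13346749 228.71739818] [ 2.22274198e+00  2.21945392e+00 -9.33524705e-05]
```

View pics/m2.png

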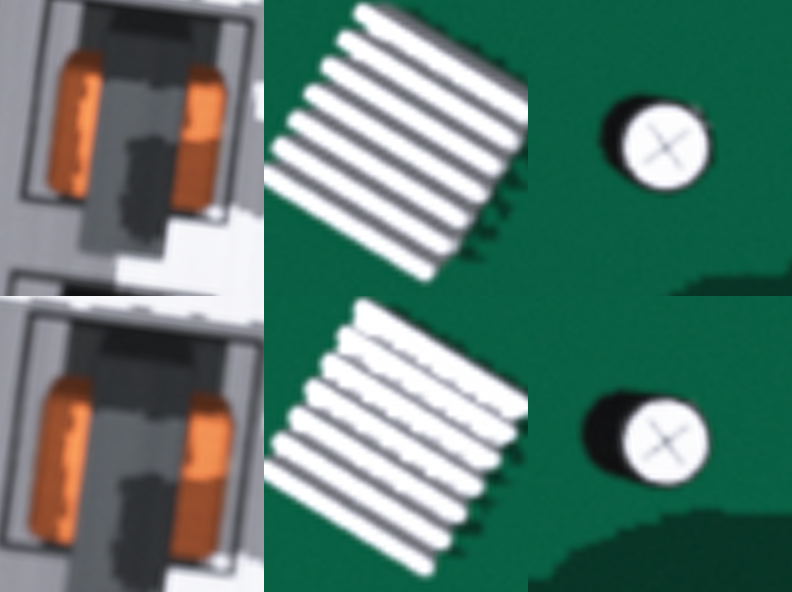

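Run:
```python
from h import *
for n in("w4","w5"):
    im,c=load(n);r=rect(im,c,28,389,489,207,307,5)
    m=((r.min(2)>85)).astype(np.uint8)*255
    m=cv2.morphologyEx(m,cv2.MORPH_CLOSE,np.ones((19,19)));m=cv2.morphologyEx(m,cv2.MORPH_OPEN,np.ones((9,9)))
    a=max(cv2.findContours(m,cv2.RETR_EXTERNAL,cv2.CHAIN_APPROX_NONE)[0],key=cv2.contourArea)
    (u,v),wh,an=cv2.minAreaRect(a);print(n,389+u/5,307-v/5,np.array(wh)/5,an,np.radians(an))
```

```text
w4 439.526416015625 258.96129455566404 [53.88322144 54.97919922] 31.366025924682617 0.5474404256516107
w5 438.49306640625 258.7605010986328 [52.32908936 52.99633789] 31.301284790039062 0.5463104796906036
```

Call:
play_rows([
  {"x": 0.038,"y": -0.0236,"z": 0,"wx": 0,"wy": 0,"wz": -0.1,"hand": 0.07},
  {"x": 0,"y": 0,"z": 0.02,"wx": 0,"wy": 0,"wz": -0.11,"hand": 0.07},
  {"x": 0,"y": 0,"z": 0.02,"wx": 0,"wy": 0,"wz": -0.11,"hand": 0.07},
  {"x": 0,"y": 0,"z": 0.02,"wx": 0,"wy": 0,"wz": -0.11,"hand": 0.07},
  {"x": 0,"y": 0,"z": 0.02,"wx": 0,"wy": 0,"wz": -0.11,"hand": 0.07},
  {"x": 0,"y": 0,"z": 0.02,"wx": 0,"wy": 0,"wz": -0.11,"hand": 0.07},
  {"x": 0,"y": 0,"z": 0.02,"wx": 0,"wy": 0,"wz": -0.11,"hand": 0.07},
  {"x": 0,"y": 0,"z": 0.02,"wx": 0,"wy": 0,"wz": -0.11,"hand": 0.07},
  {"x": 0,"y": 0,"z": 0.02,"wx": 0,"wy": 0,"wz": -0.11,"hand": 0.07},
  {"x": 0,"y": 0,"z": 0.02,"wx": 0,"wy": 0,"wz": -0.044,"hand": 0.07},
], squeeze=35)

```text
t: 8.25
tcp_pos: [441.3, 254.8, 47.6]
tcp_rot: [0.842, 3.027, -0.001]
contact_force: [0.2, -0.2, -0.4]
opening: 69.8
finger_force: 0.0
```

Call:
play_rows([
  {"x": 0,"y": 0,"z": 0,"wx": 0,"wy": 0,"wz": 0,"hand": 0.07},
  {"x": 0,"y": 0,"z": 0,"wx": 0,"wy": 0,"wz": 0,"hand": 0.07},
  {"x": 0,"y": 0,"z": 0.01,"wx": 0,"wy": 0,"wz": 0,"hand": 0.07},
  {"x": 0,"y": 0,"z": 0,"wx": 0,"wy": 0,"wz": 0,"hand": 0.07},
])

```text
t: 8.58
tcp_pos: [440.7, 255.5, 38.8]
tcp_rot: [0.851, 3.024, 0.0]
contact_force: [-0.9, -0.7, -0.4]
opening: 70.1
finger_force: 0.0
```

Call:
play_rows([
  {"x": 0.0027,"y": 0.0013,"z": 0,"wx": 0,"wy": 0,"wz": 0,"hand": 0.07},
  {"x": 0,"y": 0,"z": 0.015,"wx": 0,"wy": 0,"wz": 0,"hand": 0.07},
  {"x": 0,"y": 0,"z": 0.012,"wx": 0,"wy": 0,"wz": 0,"hand": 0.07},
  {"x": 0,"y": 0,"z": 0.008,"wx": 0,"wy": 0,"wz": 0,"hand": 0.07},
  {"x": 0,"y": 0,"z": 0,"wx": 0,"wy": 0,"wz": 0,"hand": 0.07},
  {"x": 0,"y": 0,"z": 0,"wx": 0,"wy": 0,"wz": 0,"hand": 0.044},
  {"x": 0,"y": 0,"z": 0,"wx": 0,"wy": 0,"wz": 0,"hand": 0.044},
  {"x": 0,"y": 0,"z": 0,"wx": 0,"wy": 0,"wz": 0,"hand": 0.044},
  {"x": 0,"y": 0,"z": 0,"wx": 0,"wy": 0,"wz": 0,"hand": 0.044},
  {"x": 0,"y": 0,"z": 0,"wx": 0,"wy": 0,"wz": 0,"hand": 0.044},
])

```text
t: 9.42
tcp_pos: [438.8, 258.3, 4.6]
tcp_rot: [0.848, 3.024, 0.001]
contact_force: [0.4, 1.0, 0.9]
opening: 49.3
finger_force: 38.1
```

Call:
play_rows([
  {"x": 0,"y": 0,"z": -0.03,"wx": 0,"wy": 0,"wz": 0,"hand": 0.044},
  {"x": 0,"y": 0,"z": -0.03,"wx": 0,"wy": 0,"wz": 0,"hand": 0.044},
  {"x": -0.0336,"y": -0.006,"z": 0,"wx": 0,"wy": 0,"wz": 0,"hand": 0.044},
  {"x": -0.0336,"y": -0.006,"z": 0,"wx": 0,"wy": 0,"wz": 0,"hand": 0.044},
  {"x": -0.0336,"y": -0.006,"z": 0,"wx": 0,"wy": 0,"wz": 0,"hand": 0.044},
  {"x": -0.0336,"y": -0.006,"z": 0,"wx": 0,"wy": 0,"wz": 0,"hand": 0.044},
  {"x": -0.0336,"y": -0.006,"z": 0,"wx": 0,"wy": 0,"wz": 0,"hand": 0.044},
  {"x": -0.0336,"y": -0.006,"z": 0,"wx": 0,"wy": 0,"wz": 0,"hand": 0.044},
  {"x": -0.0336,"y": -0.006,"z": 0,"wx": 0,"wy": 0,"wz": 0,"hand": 0.044},
  {"x": -0.0336,"y": -0.006,"z": 0,"wx": 0,"wy": 0,"wz": 0,"hand": 0.044},
])

```text
t: 10.25
tcp_pos: [644.2, 76.0, 63.8]
tcp_rot: [-0.848, -3.025, 0.0]
contact_force: [0.2, 0.6, -1.3]
opening: 49.2
finger_force: 38.0
```

Call:
play_rows([
  {"x": -0.0337,"y": -0.0064,"z": 0,"wx": 0,"wy": 0,"wz": -0.1,"hand": 0.044},
  {"x": 0,"y": 0,"z": 0,"wx": 0,"wy": 0,"wz": -0.1,"hand": 0.044},
  {"x": 0,"y": 0,"z": 0,"wx": 0,"wy": 0,"wz": -0.1,"hand": 0.044},
  {"x": 0,"y": 0,"z": 0,"wx": 0,"wy": 0,"wz": -0.117,"hand": 0.044},
  {"x": 0,"y": 0,"z": 0.02,"wx": 0,"wy": 0,"wz": 0,"hand": 0.044},
  {"x": 0,"y": 0,"z": 0.01,"wx": 0,"wy": 0,"wz": 0,"hand": 0.044},
  {"x": 0,"y": 0,"z": 0,"wx": 0,"wy": 0,"wz": 0,"hand": 0.044},
  {"x": 0,"y": 0,"z": 0,"wx": 0,"wy": 0,"wz": 0,"hand": 0.044},
])

```text
t: 10.92
tcp_pos: [667.6, 54.4, 32.5]
tcp_rot: [-0.204, -3.132, 0.001]
contact_force: [0.2, 0.5, -0.5]
opening: 49.1
finger_force: 37.9
```

Run:
```python
from h import *
P=[];Q=[]
for i in range(8):
    read_camera("wrist");s=sense();P.append(s['tcp_pos']);Q.append(s['tcp_rot'])
M=Ro.from_rotvec(Q).mean().as_matrix();print(np.mean(P,0),np.std(P,0),np.arctan2(M[1,1],M[0,1]),s['contact_force'],s['opening'])
```

```text
[669.00233435  54.50750321  34.88371738] [0.25763055 0.02306754 0.44735134] 1.4408860510312942 [-6.35133381e-01 -1.46721529e-03 -1.62318852e+00] 49.306406185774776
```

Call:
play_rows([
  {"x": 0,"y": 0,"z": 0.012,"wx": 0,"wy": 0,"wz": 0,"hand": 0.044},
  {"x": 0,"y": 0,"z": 0.008,"wx": 0,"wy": 0,"wz": 0,"hand": 0.044},
  {"x": 0,"y": 0,"z": 0.003,"wx": 0,"wy": 0,"wz": 0,"hand": 0.044},
  {"x": 0,"y": 0,"z": 0.001,"wx": 0,"wy": 0,"wz": 0,"hand": 0.044},
  {"x": 0,"y": 0,"z": 0,"wx": 0,"wy": 0,"wz": 0,"hand": 0.044},
  {"x": 0,"y": 0,"z": 0,"wx": 0,"wy": 0,"wz": 0,"hand": 0.044},
])

```text
t: 11.82
tcp_pos: [668.4, 54.4, 10.5]
tcp_rot: [-0.204, -3.134, -0.0]
contact_force: [-3.4, -0.6, 6.1]
opening: 49.4
finger_force: 39.0
```

Run:
```python
from h import *
P=[];F=[]
for i in range(6):
    read_camera("wrist");s=sense();P.append(s['tcp_pos']);F.append(s['contact_force'])
print(np.mean(P,0),np.mean(F,0))
```

```text
[668.36147238  54.4199045   10.49641059] [-3.06342122 -0.11150732  6.05314781]
```

Call:
play_rows([
  {"x": 0,"y": 0,"z": 0,"wx": 0,"wy": 0,"wz": 0,"hand": 0.062},
  {"x": 0,"y": 0,"z": 0,"wx": 0,"wy": 0,"wz": 0,"hand": 0.066},
  {"x": 0,"y": 0,"z": 0,"wx": 0,"wy": 0,"wz": 0,"hand": 0.066},
  {"x": 0,"y": 0,"z": -0.02,"wx": 0,"wy": 0,"wz": 0,"hand": 0.066},
  {"x": 0,"y": 0,"z": -0.04,"wx": 0,"wy": 0,"wz": 0,"hand": 0.066},
  {"x": 0,"y": 0,"z": -0.04,"wx": 0,"wy": 0,"wz": 0,"hand": 0.066},
  {"x": 0,"y": 0,"z": -0.04,"wx": 0,"wy": 0,"wz": 0,"hand": 0.066},
  {"x": 0,"y": 0,"z": -0.04,"wx": 0,"wy": 0,"wz": 0,"hand": 0.085},
  {"x": 0,"y": 0,"z": -0.04,"wx": 0,"wy": 0,"wz": 0,"hand": 0.085},
  {"x": 0,"y": 0,"z": 0,"wx": 0,"wy": 0,"wz": 0,"hand": 0.085},
])

```text
t: 12.95
tcp_pos: [670.9, 54.5, 241.4]
tcp_rot: [0.203, 3.12, 0.002]
contact_force: [1.7, 0.4, 2.5]
opening: 84.7
finger_force: 0.0
```

Run:
```python
from h import *
im,c=snap('wrist','w6');s=sense();print(s['tcp_pos'],s['tcp_rot'])
print(plate_fit(im,c,(584,-15,-.13)))
cx,cy,yaw=668.6,54.7,-.13
def view(z):
    r=rect(im,c,z,cx-60,cx+60,cy-60,cy+60,4)
    # turn so that plate axes are the picture's axes
    return cv2.warpAffine(r,cv2.getRotationMatrix2D((240,240),-np.degrees(yaw)*-1*-1,1),(480,480))[60:420,40:440]
cv2.imwrite("pics/m3.png",np.hstack([view(34),view(6)]))
```

```text
[670.50378742  54.47264587 237.18942864] [2.03006670e-01 3.12368852e+00 1.66549135e-03]
(array([ 5.84237501e+02, -1.48958009e+01, -1.30578591e-01]), np.float64(34.61204528808594))
```

View pics/m3.png

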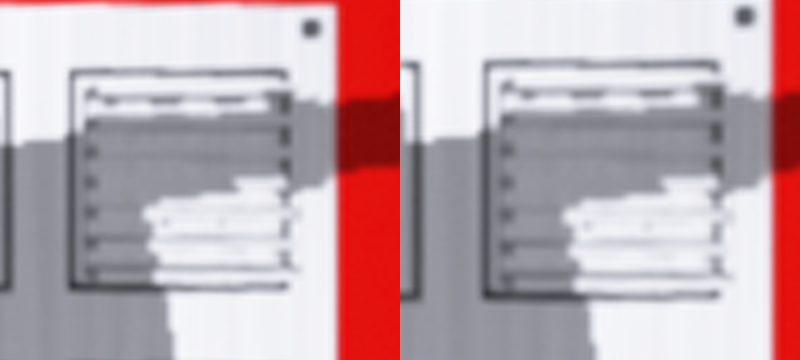

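Run:
```python
from h import *
im,c=snap('wrist','w7');s=sense();print(s['tcp_pos'],s['tcp_rot'])
f=plate_fit(im,c,(584,-15,-.13))[0];print(f)
yaw=f[2];cx=f[0]+75*np.cos(yaw)-80*np.sin(yaw);cy=f[1]+75*np.sin(yaw)+80*np.cos(yaw);print(cx,cy)
def pr(x,y,z): return proj(c,[cx+np.cos(yaw)*x-np.sin(yaw)*y,cy+np.sin(yaw)*x+np.cos(yaw)*y,z])
big=cv2.resize(im,None,fx=5,fy=5,interpolation=cv2.INTER_CUBIC)
def box(h,z,col):
    q=np.array([pr(a*h,b*h,z) for a,b in((-1,-1),(1,-1),(1,1),(-1,1))])
    cv2.polylines(big,[np.round((q+.5)*5*16-8).astype(int).reshape(-1,1,2)],True,col,1,cv2.LINE_AA,4)
box(30,6,(0,0,255));box(25,34,(0,200,0));box(25,12,(255,0,0))
u,v=(pr(0,0,20)*5).astype(int)
cv2.imwrite("pics/m4.png",big[max(v-230,0):v+230,max(u-260,0):u+260])
```

```text
[669.674045    54.46106251 233.10230503] [2.03380327e-01 3.12945807e+00 8.28422693e-04]
[ 5.83918042e+02 -1.48948769e+01 -1.30101949e-01]
668.6630109664312 54.698874599682455
```

View pics/m4.png

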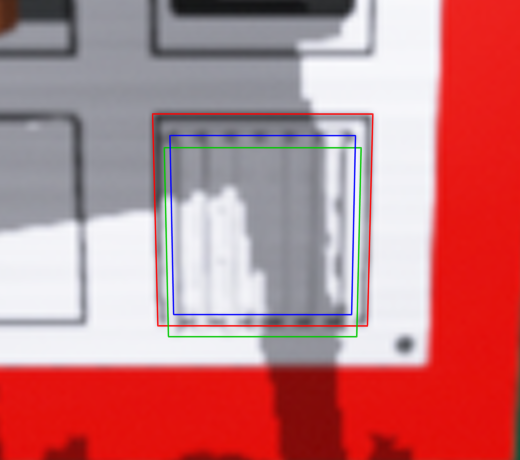

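Against the green expected outline at rows 148–336, the fin ends lie at about rows 137 and 322. The heat sink therefore seems to sit 2–3 mm towards the robot. I'll centre it mechanically by turning the gripper a quarter turn and closing it across x at the square's centre.

Call:
play_rows([
  {"x": 0,"y": 0,"z": 0.01,"wx": 0,"wy": 0,"wz": 0.12,"hand": 0.062},
  {"x": 0,"y": 0,"z": 0.015,"wx": 0,"wy": 0,"wz": 0.12,"hand": 0.062},
  {"x": 0,"y": 0,"z": 0.015,"wx": 0,"wy": 0,"wz": 0.12,"hand": 0.062},
  {"x": 0,"y": 0,"z": 0.015,"wx": 0,"wy": 0,"wz": 0.12,"hand": 0.062},
  {"x": 0,"y": 0,"z": 0.015,"wx": 0,"wy": 0,"wz": 0.12,"hand": 0.062},
  {"x": 0,"y": 0,"z": 0.015,"wx": 0,"wy": 0,"wz": 0.12,"hand": 0.062},
  {"x": 0,"y": 0,"z": 0.015,"wx": 0,"wy": 0,"wz": 0.12,"hand": 0.062},
  {"x": 0,"y": 0,"z": 0.015,"wx": 0,"wy": 0,"wz": 0.12,"hand": 0.062},
  {"x": 0,"y": 0,"z": 0.015,"wx": 0,"wy": 0,"wz": 0.12,"hand": 0.062},
  {"x": 0,"y": 0,"z": 0.01,"wx": 0,"wy": 0,"wz": 0.12,"hand": 0.062},
], squeeze=25)

```text
t: 13.88
tcp_pos: [666.7, 54.3, 84.9]
tcp_rot: [-1.943, -2.463, 0.006]
contact_force: [0.5, 0.1, -0.8]
opening: 62.0
finger_force: 0.0
```

Call:
play_rows([
  {"x": 0,"y": 0,"z": 0.01,"wx": 0,"wy": 0,"wz": 0.12,"hand": 0.062},
  {"x": 0,"y": 0,"z": 0.01,"wx": 0,"wy": 0,"wz": 0.12,"hand": 0.062},
  {"x": 0,"y": 0,"z": 0.01,"wx": 0,"wy": 0,"wz": 0.12,"hand": 0.062},
  {"x": 0,"y": 0,"z": 0,"wx": 0,"wy": 0,"wz": 0.011,"hand": 0.062},
  {"x": 0,"y": 0,"z": 0,"wx": 0,"wy": 0,"wz": 0,"hand": 0.062},
  {"x": 0,"y": 0,"z": 0,"wx": 0,"wy": 0,"wz": 0,"hand": 0.062},
])

```text
t: 14.38
tcp_pos: [668.3, 54.4, 59.3]
tcp_rot: [-2.357, -2.076, 0.002]
contact_force: [0.5, 0.4, -0.0]
opening: 62.0
finger_force: 0.0
```

```bash
cat >> h.py <<'E'
def pose(n=6):
    P=[];Q=[];F=[]
    for i in range(n):
        read_camera("wrist");s=sense();P.append(s['tcp_pos']);Q.append(s['tcp_rot']);F.append(s['contact_force'])
    M=Ro.from_rotvec(Q).mean().as_matrix()
    print("tcp",np.mean(P,0).round(2),"yaw",np.arctan2(M[1,1],M[0,1]).round(4),"F",np.mean(F,0).round(2),"open",s['opening'].__round__(1),"q6",np.round(s['joint_pos'][5],2),"t",s['t'])
E
python3 -c "
from h import *
pose()"
```

```text
tcp [668.94  54.43  60.67] yaw -0.1284 F [ 0.19 -0.38 -0.28] open 61.8 q6 0.16 t 14.6833
```

Call:
play_rows([
  {"x": 0,"y": 0,"z": 0.015,"wx": 0,"wy": 0,"wz": 0,"hand": 0.062},
  {"x": 0,"y": 0,"z": 0.015,"wx": 0,"wy": 0,"wz": 0,"hand": 0.062},
  {"x": 0,"y": 0,"z": 0.012,"wx": 0,"wy": 0,"wz": 0,"hand": 0.062},
  {"x": 0,"y": 0,"z": 0.004,"wx": 0,"wy": 0,"wz": 0,"hand": 0.062},
  {"x": 0,"y": 0,"z": 0,"wx": 0,"wy": 0,"wz": 0,"hand": 0.057},
  {"x": 0,"y": 0,"z": 0,"wx": 0,"wy": 0,"wz": 0,"hand": 0.053},
  {"x": 0,"y": 0,"z": 0,"wx": 0,"wy": 0,"wz": 0,"hand": 0.049},
  {"x": 0,"y": 0,"z": 0,"wx": 0,"wy": 0,"wz": 0,"hand": 0.047},
  {"x": 0,"y": 0,"z": 0,"wx": 0,"wy": 0,"wz": 0,"hand": 0.047},
  {"x": 0,"y": 0,"z": 0,"wx": 0,"wy": 0,"wz": 0,"hand": 0.047},
])

```text
t: 15.52
tcp_pos: [669.2, 54.5, 15.0]
tcp_rot: [2.36, 2.072, 0.002]
contact_force: [-0.2, 0.7, 0.6]
opening: 49.4
finger_force: 28.2
```

```bash
python3 -c "
from h import *
pose()"
```

```text
tcp [669.16  54.44  14.98] yaw -0.13 F [ 0.26 -0.3   2.54] open 49.1 q6 0.16 t 15.8167
```

Call:
play_rows([
  {"x": 0,"y": 0,"z": 0,"wx": 0,"wy": 0,"wz": 0,"hand": 0.06},
  {"x": 0,"y": 0,"z": 0,"wx": 0,"wy": 0,"wz": 0,"hand": 0.06},
  {"x": 0,"y": 0,"z": -0.02,"wx": 0,"wy": 0,"wz": 0,"hand": 0.06},
  {"x": 0,"y": 0,"z": -0.04,"wx": 0,"wy": 0,"wz": 0,"hand": 0.06},
  {"x": 0,"y": 0,"z": -0.04,"wx": 0,"wy": 0,"wz": 0,"hand": 0.06},
  {"x": -0.0369,"y": -0.0083,"z": 0,"wx": 0,"wy": 0,"wz": 0,"hand": 0.085},
  {"x": -0.0369,"y": -0.0083,"z": 0,"wx": 0,"wy": 0,"wz": 0,"hand": 0.085},
  {"x": -0.0369,"y": -0.0083,"z": 0,"wx": 0,"wy": 0,"wz": 0,"hand": 0.085},
  {"x": -0.0369,"y": -0.0083,"z": 0,"wx": 0,"wy": 0,"wz": 0,"hand": 0.085},
  {"x": -0.0369,"y": -0.0083,"z": 0,"wx": 0,"wy": 0,"wz": 0,"hand": 0.085},
])

```text
t: 16.65
tcp_pos: [602.5, -124.4, 113.6]
tcp_rot: [-2.36, -2.073, 0.001]
contact_force: [0.5, -0.2, 0.3]
opening: 84.9
finger_force: 0.0
```

Call:
play_rows([
  {"x": -0.0369,"y": -0.0083,"z": 0,"wx": 0,"wy": 0,"wz": 0,"hand": 0.085},
  {"x": -0.0369,"y": -0.0083,"z": 0,"wx": 0,"wy": 0,"wz": 0,"hand": 0.085},
  {"x": -0.0369,"y": -0.0083,"z": 0,"wx": 0,"wy": 0,"wz": 0,"hand": 0.085},
  {"x": -0.0369,"y": -0.0083,"z": 0,"wx": 0,"wy": 0,"wz": 0,"hand": 0.085},
  {"x": -0.0369,"y": -0.0083,"z": 0,"wx": 0,"wy": 0,"wz": 0,"hand": 0.085},
  {"x": -0.0369,"y": -0.0083,"z": 0,"wx": 0,"wy": 0,"wz": 0,"hand": 0.085},
  {"x": -0.037,"y": -0.0078,"z": 0,"wx": 0,"wy": 0,"wz": 0.117,"hand": 0.07},
  {"x": 0,"y": 0,"z": 0,"wx": 0,"wy": 0,"wz": 0.118,"hand": 0.07},
  {"x": 0,"y": 0,"z": 0.02,"wx": 0,"wy": 0,"wz": 0.118,"hand": 0.07},
  {"x": 0,"y": 0,"z": 0.02,"wx": 0,"wy": 0,"wz": 0,"hand": 0.07},
])

```text
t: 17.48
tcp_pos: [513.0, -373.5, 74.8]
tcp_rot: [2.693, 1.613, 0.002]
contact_force: [0.3, -0.7, 0.0]
opening: 69.9
finger_force: 0.0
```

```bash
python3 -c "
from h import *
pose()"
```

```text
tcp [ 512.15 -371.38   72.08] yaw -0.483 F [-0.1   0.38 -0.46] open 70.1 q6 -0.2 t 17.7833
```

Call:
play_rows([
  {"x": 0,"y": 0,"z": 0.02,"wx": 0,"wy": 0,"wz": 0,"hand": 0.07},
  {"x": 0,"y": 0,"z": 0.025,"wx": 0,"wy": 0,"wz": 0,"hand": 0.07},
  {"x": 0,"y": 0,"z": 0.015,"wx": 0,"wy": 0,"wz": 0,"hand": 0.07},
  {"x": 0,"y": 0,"z": 0.008,"wx": 0,"wy": 0,"wz": 0,"hand": 0.07},
  {"x": 0,"y": 0,"z": 0,"wx": 0,"wy": 0,"wz": 0,"hand": 0.07},
  {"x": 0,"y": 0,"z": 0,"wx": 0,"wy": 0,"wz": 0,"hand": 0.07},
])

```text
t: 18.28
tcp_pos: [513.5, -372.1, 7.3]
tcp_rot: [2.687, 1.626, 0.001]
contact_force: [0.2, -1.0, 0.0]
opening: 69.6
finger_force: 0.0
```

```bash
python3 -c "
from h import *
pose(4)"
```

```text
tcp [ 513.97 -372.57    8.22] yaw -0.4828 F [0.35 0.13 0.27] open 70.2 q6 -0.2 t 18.4833
```

Call:
play_rows([
  {"x": 0,"y": 0,"z": 0.005,"wx": 0,"wy": 0,"wz": 0,"hand": 0.07},
  {"x": 0,"y": 0,"z": 0,"wx": 0,"wy": 0,"wz": 0,"hand": 0.06},
  {"x": 0,"y": 0,"z": 0,"wx": 0,"wy": 0,"wz": 0,"hand": 0.054},
  {"x": 0,"y": 0,"z": 0,"wx": 0,"wy": 0,"wz": 0,"hand": 0.046},
  {"x": 0,"y": 0,"z": 0,"wx": 0,"wy": 0,"wz": 0,"hand": 0.046},
  {"x": 0,"y": 0,"z": 0,"wx": 0,"wy": 0,"wz": 0,"hand": 0.046},
  {"x": 0,"y": 0,"z": 0,"wx": 0,"wy": 0,"wz": 0,"hand": 0.046},
])

```text
t: 19.07
tcp_pos: [513.0, -371.9, 1.0]
tcp_rot: [-2.688, -1.626, 0.0]
contact_force: [0.3, -0.5, -0.4]
opening: 49.6
finger_force: 27.6
```

```bash
python3 -c "
from h import *
pose(6)"
```

```text
tcp [ 512.96 -371.87    1.  ] yaw -0.483 F [ 0.03  0.15 -0.54] open 49.3 q6 -0.2 t 19.3667
```

Call:
play_rows([
  {"x": 0,"y": 0,"z": -0.036,"wx": 0,"wy": 0,"wz": 0,"hand": 0.046},
  {"x": 0,"y": 0,"z": -0.036,"wx": 0,"wy": 0,"wz": -0.117,"hand": 0.046},
  {"x": 0,"y": 0,"z": -0.036,"wx": 0,"wy": 0,"wz": -0.118,"hand": 0.046},
  {"x": 0,"y": 0,"z": 0,"wx": 0,"wy": 0,"wz": -0.118,"hand": 0.046},
  {"x": 0.03,"y": 0.0067,"z": 0,"wx": 0,"wy": 0,"wz": 0,"hand": 0.046},
  {"x": 0.037,"y": 0.0083,"z": 0,"wx": 0,"wy": 0,"wz": 0,"hand": 0.046},
  {"x": 0.037,"y": 0.0083,"z": 0,"wx": 0,"wy": 0,"wz": 0,"hand": 0.046},
  {"x": 0.037,"y": 0.0083,"z": 0,"wx": 0,"wy": 0,"wz": 0,"hand": 0.046},
  {"x": 0.037,"y": 0.0083,"z": 0,"wx": 0,"wy": 0,"wz": 0,"hand": 0.046},
  {"x": 0.037,"y": 0.0083,"z": 0,"wx": 0,"wy": 0,"wz": 0,"hand": 0.046},
])

```text
t: 20.2
tcp_pos: [588.9, -163.2, 109.1]
tcp_rot: [2.361, 2.072, 0.0]
contact_force: [0.5, -0.3, -0.1]
opening: 49.3
finger_force: 27.5
```

Call:
play_rows([
  {"x": 0.037,"y": 0.0083,"z": 0,"wx": 0,"wy": 0,"wz": 0,"hand": 0.046},
  {"x": 0.037,"y": 0.0083,"z": 0,"wx": 0,"wy": 0,"wz": 0,"hand": 0.046},
  {"x": 0.037,"y": 0.0083,"z": 0,"wx": 0,"wy": 0,"wz": 0,"hand": 0.046},
  {"x": 0.037,"y": 0.0083,"z": 0,"wx": 0,"wy": 0,"wz": 0,"hand": 0.046},
  {"x": 0.037,"y": 0.0083,"z": 0,"wx": 0,"wy": 0,"wz": 0,"hand": 0.046},
  {"x": 0.037,"y": 0.0083,"z": 0,"wx": 0,"wy": 0,"wz": 0,"hand": 0.046},
  {"x": 0.0062,"y": 0.0013,"z": 0,"wx": 0,"wy": 0,"wz": 0,"hand": 0.046},
  {"x": 0,"y": 0,"z": 0.03,"wx": 0,"wy": 0,"wz": 0,"hand": 0.046},
  {"x": 0,"y": 0,"z": 0.02,"wx": 0,"wy": 0,"wz": 0,"hand": 0.046},
  {"x": 0,"y": 0,"z": 0,"wx": 0,"wy": 0,"wz": 0,"hand": 0.046},
])

```text
t: 21.03
tcp_pos: [665.9, 54.9, 52.8]
tcp_rot: [-2.356, -2.069, 0.012]
contact_force: [-0.8, 0.2, -2.2]
opening: 49.5
finger_force: 27.5
```

```bash
python3 -c "
from h import *
pose(8)"
```

```text
tcp [669.18  54.37  60.01] yaw -0.1304 F [-0.04 -0.27 -0.83] open 49.3 q6 0.16 t 21.4333
```

Call:
play_rows([
  {"x": 0,"y": 0,"z": 0.012,"wx": 0,"wy": 0,"wz": 0,"hand": 0.046},
  {"x": 0,"y": 0,"z": 0.008,"wx": 0,"wy": 0,"wz": 0,"hand": 0.046},
  {"x": 0,"y": 0,"z": 0.003,"wx": 0,"wy": 0,"wz": 0,"hand": 0.046},
  {"x": 0,"y": 0,"z": 0.001,"wx": 0,"wy": 0,"wz": 0,"hand": 0.046},
  {"x": 0,"y": 0,"z": 0,"wx": 0,"wy": 0,"wz": 0,"hand": 0.046},
  {"x": 0,"y": 0,"z": 0,"wx": 0,"wy": 0,"wz": 0,"hand": 0.046},
])

```text
t: 21.93
tcp_pos: [668.6, 54.6, 34.9]
tcp_rot: [-2.361, -2.072, 0.001]
contact_force: [-1.3, 0.2, 3.5]
opening: 49.1
finger_force: 28.1
```

```bash
python3 -c "
from h import *
pose(6)"
```

```text
tcp [668.74  54.66  34.89] yaw -0.13 F [-1.84 -0.4   2.73] open 49.2 q6 0.16 t 22.2333
```

Call:
play_rows([
  {"x": 0,"y": 0,"z": 0,"wx": 0,"wy": 0,"wz": 0,"hand": 0.06},
  {"x": 0,"y": 0,"z": 0,"wx": 0,"wy": 0,"wz": 0,"hand": 0.062},
  {"x": 0,"y": 0,"z": -0.02,"wx": 0,"wy": 0,"wz": 0,"hand": 0.062},
  {"x": 0,"y": 0,"z": -0.03,"wx": 0,"wy": 0,"wz": 0,"hand": 0.062},
  {"x": 0,"y": 0,"z": -0.01,"wx": 0,"wy": 0,"wz": -0.12,"hand": 0.062},
  {"x": 0,"y": 0,"z": 0,"wx": 0,"wy": 0,"wz": -0.12,"hand": 0.062},
  {"x": 0,"y": 0,"z": 0,"wx": 0,"wy": 0,"wz": -0.12,"hand": 0.062},
  {"x": 0,"y": 0,"z": 0,"wx": 0,"wy": 0,"wz": -0.12,"hand": 0.062},
  {"x": 0,"y": 0,"z": 0,"wx": 0,"wy": 0,"wz": -0.12,"hand": 0.062},
  {"x": 0,"y": 0,"z": 0,"wx": 0,"wy": 0,"wz": -0.12,"hand": 0.062},
])

```text
t: 23.07
tcp_pos: [668.9, 54.8, 94.6]
tcp_rot: [-1.471, -2.776, -0.0]
contact_force: [-0.6, 0.0, -0.4]
opening: 62.1
finger_force: 0.0
```

Call:
play_rows([
  {"x": 0,"y": 0,"z": 0,"wx": 0,"wy": 0,"wz": -0.12,"hand": 0.062},
  {"x": 0,"y": 0,"z": 0,"wx": 0,"wy": 0,"wz": -0.12,"hand": 0.062},
  {"x": 0,"y": 0,"z": 0,"wx": 0,"wy": 0,"wz": -0.12,"hand": 0.062},
  {"x": 0,"y": 0,"z": 0,"wx": 0,"wy": 0,"wz": -0.12,"hand": 0.062},
  {"x": 0,"y": 0,"z": 0,"wx": 0,"wy": 0,"wz": -0.12,"hand": 0.062},
  {"x": 0,"y": 0,"z": 0,"wx": 0,"wy": 0,"wz": -0.12,"hand": 0.062},
  {"x": 0,"y": 0,"z": 0,"wx": 0,"wy": 0,"wz": -0.12,"hand": 0.062},
  {"x": 0,"y": 0,"z": 0,"wx": 0,"wy": 0,"wz": -0.011,"hand": 0.062},
  {"x": 0,"y": 0,"z": 0,"wx": 0,"wy": 0,"wz": 0,"hand": 0.062},
  {"x": 0,"y": 0,"z": 0,"wx": 0,"wy": 0,"wz": 0,"hand": 0.062},
], squeeze=22)

```text
t: 23.9
tcp_pos: [668.9, 54.7, 94.8]
tcp_rot: [-0.209, -3.134, -0.0]
contact_force: [0.6, 0.1, 0.2]
opening: 62.1
finger_force: 0.0
```

```bash
python3 -c "
from h import *
pose(8)"
```

```text
tcp [668.93  54.69  95.04] yaw 1.4396 F [ 0.2   0.15 -0.08] open 62.1 q6 -1.41 t 24.3
```

Lower to TCP 20, spanning fan and fins, and close gently.

Call:
play_rows([
  {"x": 0,"y": 0,"z": 0.02,"wx": 0,"wy": 0,"wz": 0,"hand": 0.062},
  {"x": 0,"y": 0,"z": 0.025,"wx": 0,"wy": 0,"wz": 0,"hand": 0.062},
  {"x": 0,"y": 0,"z": 0.02,"wx": 0,"wy": 0,"wz": 0,"hand": 0.062},
  {"x": 0,"y": 0,"z": 0.01,"wx": 0,"wy": 0,"wz": 0,"hand": 0.062},
  {"x": 0,"y": 0,"z": 0,"wx": 0,"wy": 0,"wz": 0,"hand": 0.057},
  {"x": 0,"y": 0,"z": 0,"wx": 0,"wy": 0,"wz": 0,"hand": 0.053},
  {"x": 0,"y": 0,"z": 0,"wx": 0,"wy": 0,"wz": 0,"hand": 0.05},
  {"x": 0,"y": 0,"z": 0,"wx": 0,"wy": 0,"wz": 0,"hand": 0.048},
  {"x": 0,"y": 0,"z": 0,"wx": 0,"wy": 0,"wz": 0,"hand": 0.048},
  {"x": 0,"y": 0,"z": 0,"wx": 0,"wy": 0,"wz": 0,"hand": 0.048},
])

```text
t: 25.13
tcp_pos: [669.9, 54.7, 22.0]
tcp_rot: [0.204, 3.132, 0.0]
contact_force: [0.2, -0.5, 2.4]
opening: 49.7
finger_force: 24.0
```

Call:
play_rows([
  {"x": 0,"y": 0,"z": 0,"wx": 0,"wy": 0,"wz": 0,"hand": 0.058},
  {"x": 0,"y": 0,"z": 0,"wx": 0,"wy": 0,"wz": 0,"hand": 0.062},
  {"x": 0,"y": 0,"z": 0,"wx": 0,"wy": 0,"wz": 0,"hand": 0.062},
  {"x": 0,"y": 0,"z": -0.02,"wx": 0,"wy": 0,"wz": 0,"hand": 0.062},
  {"x": 0,"y": 0,"z": -0.04,"wx": 0,"wy": 0,"wz": 0,"hand": 0.062},
  {"x": 0,"y": 0,"z": -0.04,"wx": 0,"wy": 0,"wz": 0,"hand": 0.062},
  {"x": 0,"y": 0,"z": -0.04,"wx": 0,"wy": 0,"wz": 0,"hand": 0.062},
  {"x": 0,"y": 0,"z": -0.04,"wx": 0,"wy": 0,"wz": 0,"hand": 0.062},
  {"x": 0,"y": 0,"z": 0,"wx": 0,"wy": 0,"wz": 0,"hand": 0.062},
  {"x": 0,"y": 0,"z": 0,"wx": 0,"wy": 0,"wz": 0,"hand": 0.062},
])

```text
t: 25.97
tcp_pos: [670.3, 54.8, 204.8]
tcp_rot: [0.203, 3.127, 0.001]
contact_force: [-0.3, -0.6, -0.4]
opening: 61.9
finger_force: 0.0
```

Run:
```python
from h import *
pose(4)
im,c=snap('wrist','w8')
f=plate_fit(im,c,(584,-15,-.13))[0];print(f)
yaw=f[2];cx=f[0]+75*np.cos(yaw)-80*np.sin(yaw);cy=f[1]+75*np.sin(yaw)+80*np.cos(yaw);print(cx,cy)
# rows along world, find the four bright screws of the fan at z=54
r=rect(im,c,54,cx-40,cx+40,cy-40,cy+40,6)
cv2.imwrite("pics/m5.png",r)
```

```text
tcp [668.63  54.69 198.9 ] yaw 1.441 F [ 0.11  0.23 -1.27] open 61.7 q6 -1.41 t 26.1667
[ 5.84309525e+02 -1.49467244e+01 -1.30578528e-01]
669.0876508561922 54.60663151886706
```

View pics/m5.png

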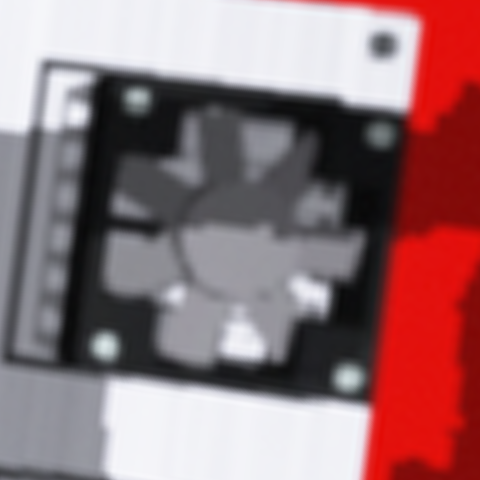

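Call:
play_rows([
  {"x": 0.0186,"y": -0.0325,"z": 0,"wx": 0,"wy": 0,"wz": 0,"hand": 0.065},
  {"x": 0.0186,"y": -0.0325,"z": 0,"wx": 0,"wy": 0,"wz": 0,"hand": 0.065},
  {"x": 0.0186,"y": -0.0325,"z": 0,"wx": 0,"wy": 0,"wz": 0,"hand": 0.065},
  {"x": 0.0186,"y": -0.0325,"z": 0,"wx": 0,"wy": 0,"wz": 0,"hand": 0.065},
  {"x": 0.0186,"y": -0.0325,"z": 0,"wx": 0,"wy": 0,"wz": 0,"hand": 0.065},
  {"x": 0.0186,"y": -0.0325,"z": 0,"wx": 0,"wy": 0,"wz": 0,"hand": 0.065},
  {"x": 0.0186,"y": -0.0325,"z": 0,"wx": 0,"wy": 0,"wz": 0,"hand": 0.065},
  {"x": 0.0186,"y": -0.0325,"z": 0,"wx": 0,"wy": 0,"wz": 0,"hand": 0.065},
  {"x": 0.0186,"y": -0.0325,"z": 0,"wx": 0,"wy": 0,"wz": 0,"hand": 0.065},
  {"x": 0.0186,"y": -0.0325,"z": 0,"wx": 0,"wy": 0,"wz": 0,"hand": 0.065},
])

```text
t: 27.05
tcp_pos: [440.6, -244.3, 198.6]
tcp_rot: [-0.203, -3.133, -0.002]
contact_force: [0.1, -0.6, 0.2]
opening: 65.0
finger_force: 0.0
```

Call:
play_rows([
  {"x": 0,"y": 0,"z": 0,"wx": 0,"wy": 0,"wz": 0,"hand": 0.065},
  {"x": 0,"y": 0,"z": 0.03,"wx": 0,"wy": 0,"wz": 0,"hand": 0.065},
  {"x": 0,"y": 0,"z": 0.03,"wx": 0,"wy": 0,"wz": 0,"hand": 0.065},
  {"x": 0,"y": 0,"z": 0.03,"wx": 0,"wy": 0,"wz": 0,"hand": 0.065},
  {"x": 0,"y": 0,"z": 0.02,"wx": 0,"wy": 0,"wz": 0,"hand": 0.065},
  {"x": 0,"y": 0,"z": 0.01,"wx": 0,"wy": 0,"wz": 0,"hand": 0.065},
  {"x": 0,"y": 0,"z": 0,"wx": 0,"wy": 0,"wz": 0,"hand": 0.065},
  {"x": 0,"y": 0,"z": 0,"wx": 0,"wy": 0,"wz": 0,"hand": 0.065},
])

```text
t: 27.72
tcp_pos: [442.4, -243.2, 80.0]
tcp_rot: [-0.203, -3.134, -0.001]
contact_force: [0.1, 0.6, 0.0]
opening: 65.3
finger_force: 0.0
```

```bash
python3 -c "
from h import *
pose(8)"
```

```text
tcp [ 443.12 -243.85   81.59] yaw 1.4411 F [ 0.1   0.02 -0.04] open 65.2 q6 -2.01 t 28.1167
```

Call:
play_rows([
  {"x": 0,"y": 0,"z": 0.02,"wx": 0,"wy": 0,"wz": 0,"hand": 0.065},
  {"x": 0,"y": 0,"z": 0.025,"wx": 0,"wy": 0,"wz": 0,"hand": 0.065},
  {"x": 0,"y": 0,"z": 0.015,"wx": 0,"wy": 0,"wz": 0,"hand": 0.065},
  {"x": 0,"y": 0,"z": 0.008,"wx": 0,"wy": 0,"wz": 0,"hand": 0.055},
  {"x": 0,"y": 0,"z": 0,"wx": 0,"wy": 0,"wz": 0,"hand": 0.045},
  {"x": 0,"y": 0,"z": 0,"wx": 0,"wy": 0,"wz": 0,"hand": 0.04},
  {"x": 0,"y": 0,"z": 0,"wx": 0,"wy": 0,"wz": 0,"hand": 0.032},
  {"x": 0,"y": 0,"z": 0,"wx": 0,"wy": 0,"wz": 0,"hand": 0.032},
  {"x": 0,"y": 0,"z": 0,"wx": 0,"wy": 0,"wz": 0,"hand": 0.032},
  {"x": 0,"y": 0,"z": 0,"wx": 0,"wy": 0,"wz": 0,"hand": 0.032},
], squeeze=30)

```text
t: 28.95
tcp_pos: [443.1, -243.9, 13.3]
tcp_rot: [0.204, 3.133, -0.002]
contact_force: [0.2, 0.2, 2.6]
opening: 35.2
finger_force: 30.2
```

```bash
python3 -c "
from h import *
pose(6)"
```

```text
tcp [ 443.07 -243.92   13.27] yaw 1.441 F [-0.01  0.22  4.75] open 35.3 q6 -2.01 t 29.25
```

Call:
play_rows([
  {"x": 0,"y": 0,"z": -0.03,"wx": 0,"wy": 0,"wz": 0,"hand": 0.032},
  {"x": 0,"y": 0,"z": -0.03,"wx": 0,"wy": 0,"wz": 0,"hand": 0.032},
  {"x": -0.004,"y": 0.025,"z": 0,"wx": 0,"wy": 0,"wz": 0,"hand": 0.032},
  {"x": -0.005,"y": 0.034,"z": 0,"wx": 0,"wy": 0,"wz": 0,"hand": 0.032},
  {"x": -0.005,"y": 0.036,"z": 0,"wx": 0,"wy": 0,"wz": 0,"hand": 0.032},
  {"x": -0.005,"y": 0.036,"z": 0,"wx": 0,"wy": 0,"wz": 0,"hand": 0.032},
  {"x": -0.005,"y": 0.036,"z": 0,"wx": 0,"wy": 0,"wz": 0,"hand": 0.032},
  {"x": -0.005,"y": 0.034,"z": 0,"wx": 0,"wy": 0,"wz": 0,"hand": 0.032},
  {"x": -0.004,"y": 0.028,"z": 0,"wx": 0,"wy": 0,"wz": 0,"hand": 0.032},
  {"x": -0.002,"y": 0.0163,"z": 0,"wx": 0,"wy": 0,"wz": 0,"hand": 0.032},
])

```text
t: 30.08
tcp_pos: [508.9, -1.7, 71.5]
tcp_rot: [-0.2, -3.134, -0.002]
contact_force: [1.3, -0.3, -1.3]
opening: 34.7
finger_force: 30.4
```

Call:
play_rows([
  {"x": 0,"y": 0,"z": 0,"wx": 0,"wy": 0,"wz": 0,"hand": 0.032},
  {"x": 0,"y": 0,"z": 0.02,"wx": 0,"wy": 0,"wz": 0,"hand": 0.032},
  {"x": 0,"y": 0,"z": 0.02,"wx": 0,"wy": 0,"wz": 0,"hand": 0.032},
  {"x": 0,"y": 0,"z": 0.008,"wx": 0,"wy": 0,"wz": 0,"hand": 0.032},
  {"x": 0,"y": 0,"z": 0,"wx": 0,"wy": 0,"wz": 0,"hand": 0.032},
  {"x": 0,"y": 0,"z": 0,"wx": 0,"wy": 0,"wz": 0,"hand": 0.032},
])

```text
t: 30.58
tcp_pos: [508.4, -5.4, 23.8]
tcp_rot: [-0.205, -3.133, 0.0]
contact_force: [-0.3, -0.4, -0.4]
opening: 35.3
finger_force: 30.4
```

```bash
python3 -c "
from h import *
pose(8)"
```

```text
tcp [509.46  -5.08  25.17] yaw 1.4407 F [-0.36  0.02 -1.01] open 35.1 q6 -1.52 t 30.9833
```

Position is exact. Lower about 6 mm to touch.

Call:
play_rows([
  {"x": 0,"y": 0,"z": 0.004,"wx": 0,"wy": 0,"wz": 0,"hand": 0.032},
  {"x": 0,"y": 0,"z": 0.0015,"wx": 0,"wy": 0,"wz": 0,"hand": 0.032},
  {"x": 0,"y": 0,"z": 0.0005,"wx": 0,"wy": 0,"wz": 0,"hand": 0.032},
  {"x": 0,"y": 0,"z": 0,"wx": 0,"wy": 0,"wz": 0,"hand": 0.032},
  {"x": 0,"y": 0,"z": 0,"wx": 0,"wy": 0,"wz": 0,"hand": 0.032},
])

```text
t: 31.4
tcp_pos: [509.2, -4.8, 19.3]
tcp_rot: [0.204, 3.134, -0.0]
contact_force: [-2.5, -0.8, 6.9]
opening: 35.2
finger_force: 31.1
```

```bash
python3 -c "
from h import *
pose(5)"
```

```text
tcp [509.19  -4.81  19.27] yaw 1.4411 F [-2.5  -0.31  6.51] open 35.2 q6 -1.52 t 31.65
```

Call:
play_rows([
  {"x": 0,"y": 0,"z": 0,"wx": 0,"wy": 0,"wz": 0,"hand": 0.05},
  {"x": 0,"y": 0,"z": 0,"wx": 0,"wy": 0,"wz": 0,"hand": 0.058},
  {"x": 0,"y": 0,"z": 0,"wx": 0,"wy": 0,"wz": 0,"hand": 0.058},
  {"x": 0,"y": 0,"z": -0.02,"wx": 0,"wy": 0,"wz": 0,"hand": 0.058},
  {"x": 0,"y": 0,"z": -0.035,"wx": 0,"wy": 0,"wz": 0,"hand": 0.058},
  {"x": 0,"y": 0,"z": -0.035,"wx": 0,"wy": 0,"wz": 0,"hand": 0.058},
  {"x": 0,"y": 0,"z": -0.03,"wx": 0,"wy": 0,"wz": 0,"hand": 0.058},
  {"x": -0.0064,"y": 0.0353,"z": 0,"wx": 0,"wy": 0,"wz": 0,"hand": 0.058},
  {"x": -0.0064,"y": 0.0353,"z": 0,"wx": 0,"wy": 0,"wz": 0,"hand": 0.058},
  {"x": -0.0064,"y": 0.0353,"z": 0,"wx": 0,"wy": 0,"wz": 0,"hand": 0.058},
])

```text
t: 32.48
tcp_pos: [542.3, 98.5, 139.0]
tcp_rot: [0.207, 3.133, 0.001]
contact_force: [0.2, -1.2, -0.7]
opening: 58.0
finger_force: 0.0
```

Call:
play_rows([
  {"x": -0.0064,"y": 0.0353,"z": 0,"wx": 0,"wy": 0,"wz": 0,"hand": 0.05},
  {"x": -0.0064,"y": 0.0353,"z": 0,"wx": 0,"wy": 0,"wz": 0,"hand": 0.05},
  {"x": -0.0064,"y": 0.0353,"z": 0,"wx": 0,"wy": 0,"wz": 0,"hand": 0.05},
  {"x": -0.0064,"y": 0.0353,"z": 0,"wx": 0,"wy": 0,"wz": 0,"hand": 0.05},
  {"x": -0.0061,"y": 0.0356,"z": 0,"wx": 0,"wy": 0,"wz": 0,"hand": 0.05},
  {"x": 0,"y": 0,"z": 0.03,"wx": 0,"wy": 0,"wz": 0,"hand": 0.05},
  {"x": 0,"y": 0,"z": 0.03,"wx": 0,"wy": 0,"wz": 0,"hand": 0.05},
  {"x": 0,"y": 0,"z": 0.02,"wx": 0,"wy": 0,"wz": 0,"hand": 0.05},
  {"x": 0,"y": 0,"z": 0,"wx": 0,"wy": 0,"wz": 0,"hand": 0.05},
  {"x": 0,"y": 0,"z": 0,"wx": 0,"wy": 0,"wz": 0,"hand": 0.05},
])

```text
t: 33.32
tcp_pos: [594.9, 268.6, 56.2]
tcp_rot: [-0.203, -3.131, 0.003]
contact_force: [0.0, -0.1, 0.4]
opening: 50.2
finger_force: 0.0
```

```bash
python3 -c "
from h import *
pose(8)"
```

```text
tcp [596.82 269.13  60.14] yaw 1.4408 F [0.31 0.05 0.27] open 49.7 q6 -1.07 t 33.7167
```

Call:
play_rows([
  {"x": 0,"y": 0,"z": 0.02,"wx": 0,"wy": 0,"wz": 0,"hand": 0.05},
  {"x": 0,"y": 0,"z": 0.02,"wx": 0,"wy": 0,"wz": 0,"hand": 0.05},
  {"x": 0,"y": 0,"z": 0.01,"wx": 0,"wy": 0,"wz": 0,"hand": 0.05},
  {"x": 0,"y": 0,"z": 0.006,"wx": 0,"wy": 0,"wz": 0,"hand": 0.045},
  {"x": 0,"y": 0,"z": 0,"wx": 0,"wy": 0,"wz": 0,"hand": 0.035},
  {"x": 0,"y": 0,"z": 0,"wx": 0,"wy": 0,"wz": 0,"hand": 0.028},
  {"x": 0,"y": 0,"z": 0,"wx": 0,"wy": 0,"wz": 0,"hand": 0.02},
  {"x": 0,"y": 0,"z": 0,"wx": 0,"wy": 0,"wz": 0,"hand": 0.02},
  {"x": 0,"y": 0,"z": 0,"wx": 0,"wy": 0,"wz": 0,"hand": 0.02},
  {"x": 0,"y": 0,"z": 0,"wx": 0,"wy": 0,"wz": 0,"hand": 0.02},
], squeeze=22)

```text
t: 34.55
tcp_pos: [596.5, 269.2, 3.2]
tcp_rot: [0.204, 3.133, 0.001]
contact_force: [-0.3, -0.1, 1.8]
opening: 23.1
finger_force: 22.0
```

```bash
python3 -c "
from h import *
pose(5)"
```

```text
tcp [596.5  269.17   3.19] yaw 1.441 F [-0.26  0.17  4.19] open 23.2 q6 -1.07 t 34.8
```

Call:
play_rows([
  {"x": 0,"y": 0,"z": -0.03,"wx": 0,"wy": 0,"wz": 0,"hand": 0.02},
  {"x": 0,"y": 0,"z": -0.03,"wx": 0,"wy": 0,"wz": 0,"hand": 0.02},
  {"x": 0.006,"y": -0.024,"z": 0,"wx": 0,"wy": 0,"wz": 0,"hand": 0.02},
  {"x": 0.008,"y": -0.032,"z": 0,"wx": 0,"wy": 0,"wz": 0,"hand": 0.02},
  {"x": 0.009,"y": -0.036,"z": 0,"wx": 0,"wy": 0,"wz": 0,"hand": 0.02},
  {"x": 0.009,"y": -0.036,"z": 0,"wx": 0,"wy": 0,"wz": 0,"hand": 0.02},
  {"x": 0.008,"y": -0.033,"z": 0,"wx": 0,"wy": 0,"wz": 0,"hand": 0.02},
  {"x": 0.007,"y": -0.028,"z": 0,"wx": 0,"wy": 0,"wz": 0,"hand": 0.02},
  {"x": 0.0038,"y": -0.014,"z": 0,"wx": 0,"wy": 0,"wz": 0,"hand": 0.02},
  {"x": 0,"y": 0,"z": 0,"wx": 0,"wy": 0,"wz": 0,"hand": 0.02},
])

```text
t: 35.63
tcp_pos: [518.3, 71.9, 61.8]
tcp_rot: [-0.208, -3.134, 0.001]
contact_force: [-0.9, 0.0, -0.1]
opening: 23.6
finger_force: 21.8
```

Call:
play_rows([
  {"x": 0,"y": 0,"z": 0.02,"wx": 0,"wy": 0,"wz": 0,"hand": 0.02},
  {"x": 0,"y": 0,"z": 0.02,"wx": 0,"wy": 0,"wz": 0,"hand": 0.02},
  {"x": 0,"y": 0,"z": 0.008,"wx": 0,"wy": 0,"wz": 0,"hand": 0.02},
  {"x": 0,"y": 0,"z": 0,"wx": 0,"wy": 0,"wz": 0,"hand": 0.02},
  {"x": 0,"y": 0,"z": 0,"wx": 0,"wy": 0,"wz": 0,"hand": 0.02},
])

```text
t: 36.05
tcp_pos: [519.1, 75.0, 13.8]
tcp_rot: [-0.202, -3.134, -0.0]
contact_force: [0.8, 0.4, -0.0]
opening: 23.4
finger_force: 21.8
```

```bash
python3 -c "
from h import *
pose(8)"
```

```text
tcp [519.98  74.55  15.12] yaw 1.4413 F [-0.   -0.02 -0.32] open 23.0 q6 -1.36 t 36.45
```

Call:
play_rows([
  {"x": 0,"y": -0.0003,"z": 0.004,"wx": 0,"wy": 0,"wz": 0,"hand": 0.02},
  {"x": 0,"y": 0,"z": 0.0015,"wx": 0,"wy": 0,"wz": 0,"hand": 0.02},
  {"x": 0,"y": 0,"z": 0.0003,"wx": 0,"wy": 0,"wz": 0,"hand": 0.02},
  {"x": 0,"y": 0,"z": 0,"wx": 0,"wy": 0,"wz": 0,"hand": 0.02},
  {"x": 0,"y": 0,"z": 0,"wx": 0,"wy": 0,"wz": 0,"hand": 0.02},
  {"x": 0,"y": 0,"z": 0,"wx": 0,"wy": 0,"wz": 0,"hand": 0.02},
])

```text
t: 36.95
tcp_pos: [519.5, 73.9, 9.1]
tcp_rot: [0.204, 3.134, 0.0]
contact_force: [-1.8, 0.6, 4.6]
opening: 23.4
finger_force: 22.3
```

Call:
play_rows([
  {"x": 0,"y": 0,"z": 0,"wx": 0,"wy": 0,"wz": 0,"hand": 0.032},
  {"x": 0,"y": 0,"z": 0,"wx": 0,"wy": 0,"wz": 0,"hand": 0.042},
  {"x": 0,"y": 0,"z": 0,"wx": 0,"wy": 0,"wz": 0,"hand": 0.042},
  {"x": 0,"y": 0,"z": -0.02,"wx": 0,"wy": 0,"wz": 0,"hand": 0.042},
  {"x": 0,"y": 0,"z": -0.035,"wx": 0,"wy": 0,"wz": 0,"hand": 0.042},
  {"x": 0,"y": 0,"z": -0.04,"wx": 0,"wy": 0,"wz": 0,"hand": 0.042},
  {"x": 0,"y": 0,"z": -0.04,"wx": 0,"wy": 0,"wz": 0,"hand": 0.042},
  {"x": 0,"y": 0,"z": -0.04,"wx": 0,"wy": 0,"wz": 0,"hand": 0.06},
  {"x": 0,"y": 0,"z": -0.04,"wx": 0,"wy": 0,"wz": 0,"hand": 0.085},
  {"x": 0,"y": 0,"z": 0,"wx": 0,"wy": 0,"wz": 0,"hand": 0.085},
])

```text
t: 37.78
tcp_pos: [521.7, 74.1, 233.2]
tcp_rot: [0.203, 3.121, 0.003]
contact_force: [0.7, 0.7, 0.8]
opening: 76.3
finger_force: 0.0
```

Call:
play_rows([
  {"x": 0.02,"y": -0.03,"z": -0.01,"wx": 0,"wy": 0,"wz": 0,"hand": 0.085},
  {"x": 0.02,"y": -0.03,"z": -0.01,"wx": 0,"wy": 0,"wz": 0,"hand": 0.085},
  {"x": 0.02,"y": -0.01,"z": -0.01,"wx": 0,"wy": 0,"wz": 0,"hand": 0.085},
  {"x": 0,"y": 0,"z": 0,"wx": 0,"wy": 0,"wz": 0,"hand": 0.085},
  {"x": 0,"y": 0,"z": 0,"wx": 0,"wy": 0,"wz": 0,"hand": 0.085},
  {"x": 0,"y": 0,"z": 0,"wx": 0,"wy": 0,"wz": 0,"hand": 0.085},
])

```text
t: 38.28
tcp_pos: [451.0, 12.5, 252.6]
tcp_rot: [-0.204, -3.135, -0.0]
contact_force: [0.6, -0.2, 0.2]
opening: 85.1
finger_force: 0.0
```

Run:
```python
from h import *
pose(4)
im,c=snap('wrist','w9')
p=plate_fit(im,c,(584,-15,-.13))[0];print(p);yaw=p[2]
def W(a,b,z): return [p[0]+np.cos(yaw)*a-np.sin(yaw)*b,p[1]+np.sin(yaw)*a+np.cos(yaw)*b,z]
o=[]
# plate-aligned crops at each part's top, centred on its square: col = x, row = -y, 4 px/mm, 66 mm
for a,b,z in((0,0,52),(75,80,54),(-75,0,54),(-75,80,36)):
    q=[(-33,33),(33,33),(33,-33),(-33,-33)]
    src=np.float32([proj(c,W(a+i,b+j,z)) for i,j in q]);dst=np.float32([[(i+33)*4,(33-j)*4] for i,j in q])
    r=cv2.warpPerspective(im,cv2.getPerspectiveTransform(src,dst),(264,264),flags=cv2.INTER_CUBIC)
    cv2.drawMarker(r,(132,132),(0,0,255),cv2.MARKER_CROSS,14,1);o.append(r)
cv2.imwrite("pics/m6.png",np.vstack([np.hstack(o[:2]),np.hstack(o[2:])]))
sc=read_camera("scene");cv2.imwrite("pics/sc.png",cv2.resize(sc[150:330,90:330],None,fx=3.3,fy=3.3,interpolation=cv2.INTER_CUBIC))
```

```text
tcp [451.    12.71 252.12] yaw 1.4417 F [ 0.11  0.21 -0.25] open 84.9 q6 -1.49 t 38.4833
[ 5.84193116e+02 -1.48367925e+01 -1.30107927e-01]
```

View pics/m6.png

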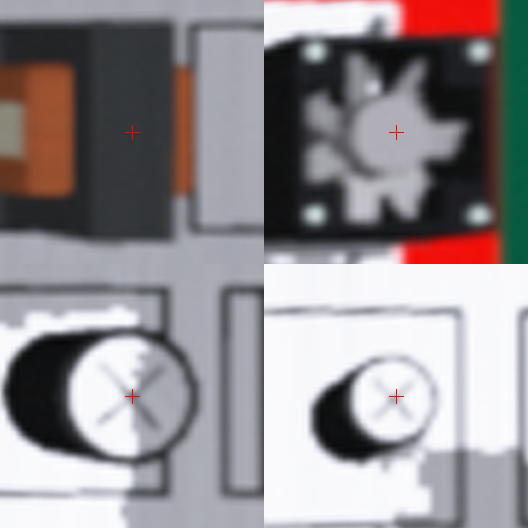

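View pics/sc.png

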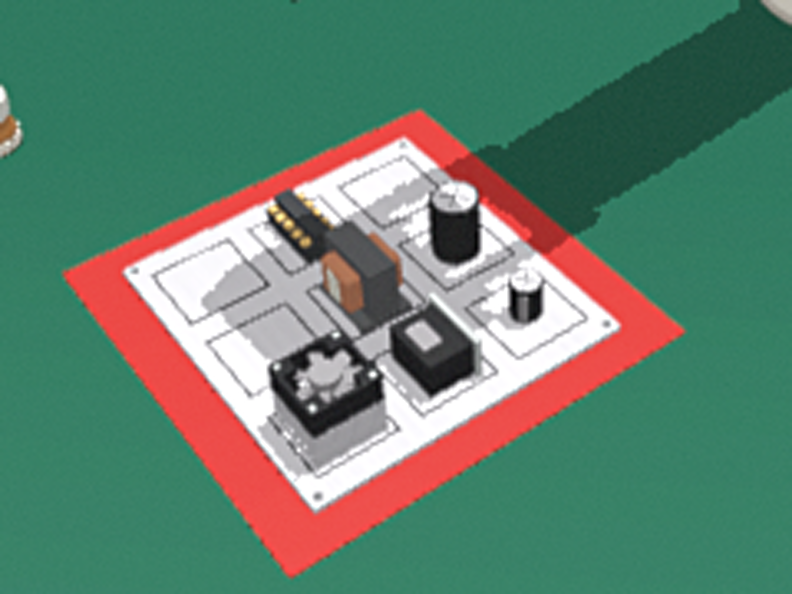

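The final views show all five parts upright and centred within about 0.5 mm, with the fan squarely on the heat sink and the gripper clear. Handing in.

```bash
python3 -c "
from plant import *
print(finish_job())"
```

```text
the job is handed in; nothing more can be done
None
```

All five parts are in their squares, placed in the order asked. The final pictures showed them upright and within about 1 mm of centre, with the fan squarely on the heat sink. The job was handed in at about 39 s of the 120 s limit; no verdict came back.

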